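# Pack the sample tubes into the carrier

## Robot

A 6-joint arm with a two-finger parallel gripper is mounted at the origin on the work surface. World frame = base frame: x ahead of the robot, y to its left, z up, the work surface at z = 0. Lengths are in m, angles in rad, forces in N, time in s.
With the tool pointing down it reaches from about 0.25 to 0.85 m from the base axis. Payload 12.5 kg.
Tool frame: the origin (TCP) lies at the very end of the fingers, on their centre line; the grasp point (between the pads) lies grip_point_offset behind it (grip_point_offset is the distance from the TCP to the grasp point, in m); x points along the fingers, y is the direction in which the jaws open and shut, and the axes are right-handed (so a half turn about x gives the same grasp; the last joint's range is limited). The gripper opens to 93 mm and grips with 3 to 60 N. Pads are 15 mm wide; open, the fingers measure 128 mm over their backs; the gripper's body (75 mm by 188 mm) begins 65 mm behind the grasp point.
Start: joints at [-1.434, 0.351, 1.652, -0, 1.139, -0.085], TCP at [0.121, -0.537, 0.194] pointing down, gripper open.
Joint ranges: [-2.75, 2.75], [-0.79, 2.1], [0.01, 2.65], [-1.57, 4.71], [0.07, 3.14], [-2.87, 2.87]. Speed limits (rad/s): [2.22, 2.22, 2.79, 3.14, 3.14, 3.14].

## Interface

Orientations are given as a unit quaternion [x, y, z, w].
In Python, from cell import * gives the robot as it stands.
- The arm moves only by the tool carry_out, never from a script. Its argument "moves" is a list of rows, each an object of numbers: "x", "y", "z": the shift along the tool's x, y, z in mm; "roll": the turn about the tool's x in rad. In form: [{"x": .., "y": .., "z": .., "roll": ..}, ...]. A call has 1 to 12 rows; each row shifts and turns the commanded pose from where the row before left it, along the tool's axes as they then stand; what a row does not reach is not made up. A row lasts 1/8 s, in which the tool goes at most 62.5 mm and 10.7 degrees, less where a joint would pass 70% of its speed; a pose out of reach is approached as far as the arm can. A call is refused whole if a number of a shift passes 62.5 or a number of a turn 0.188, either way. A call with a gripper value outside its range is refused whole. "claw" is the opening, from 0 (shut) to 1 (fully open), set as the call begins (left out, the last holds). The fingers move at their own pace and stop on an object; "force" is the grip in N (left out, the last holds). Time passes only in rows, so rows that do not move let the fingers close. It gives the time, the measured TCP pose, the force and the opening at its end, in the units of the state.
- get_obs(): the state, without advancing time (a new reading comes with each control period).
- camera(name): name is "scene" or "top" or "wrist"; returns the picture (384x512x3 uint8, red, green, blue); there is no depth.
- calibration(name): a dict with "camera_matrix" (3x3 intrinsics, pixels), "cam_to_world" (4x4, takes a point from camera to world coordinates). Camera axes: x right, y down, z forward; pixel columns grow to the right and rows downward; lengths in m; the calibration is good to about 2 mm. The wrist camera is an equidistant fisheye: a pixel r from the principal point sees the ray r / f radians off the axis. A picture is of the moment at which its call begins: read the wrist's pose just before it. calibration takes no time and is no camera call; for the wrist camera it gives the pose at the moment of the call.
- sign_off(): hands the job in, once; it reports no verdict.
The state is a dict: "clock": time; "joints": joint angles; "joint_velocities": joint speeds; "tau": joint torques, N m; "tool_pos": TCP position; "orientation": TCP orientation; "contact_force": force on the tool from outside, world axes, zero at the start; "moment": the same for the moment, N m; "grip_width": finger opening in m.
Only numpy, scipy, OpenCV 4.12 (cv2) and the standard library are available. Lean on these libraries where they do the work, as an engineer would, in place of code of your own. Each camera call takes 0.05 s, during which the arm holds its last target.

## Task

Pack the samples for the cold room: fold the carrier's lid right back, stand every tube that lies on the bench upright, cap up, fully down in a well of its own in the green carrier, and then fold the lid fully shut over them. Do not disturb the bottle, the beaker or the tip box.

Things in the scene. Friction and masses are not known exactly. Their poses are not given: they have to be found in the camera images.
- carrier: sample carrier: open green box 140 (x) x 200 (y) x 70 mm high, walls 5 mm, fixed to the bench. Origin at the centre of its underside, z up; -x is its front, facing the tubes (to the robot's right). A rigid dark insert (top 60 mm up) has 2 x 3 square wells, 30 x 30 mm, open down to the floor at 5 mm, at x = +-30 mm and y = +60, 0, -60 mm. The shut lid clears the caps of standing tubes by about 6 mm
- well1 (a point): centre of the mouth of well 1 of the carrier (rear row, carrier y = +60 mm), 60 mm above the bench, 55 mm deep; axes as the carrier's. A tube standing in it has its middle 68 to 69 mm and its cap top 132 mm above the bench
- well2 (a point): centre of the mouth of well 2 of the carrier (rear row, carrier y = +0 mm), 60 mm above the bench, 55 mm deep; axes as the carrier's. A tube standing in it has its middle 68 to 69 mm and its cap top 132 mm above the bench
- well3 (a point): centre of the mouth of well 3 of the carrier (rear row, carrier y = -60 mm), 60 mm above the bench, 55 mm deep; axes as the carrier's. A tube standing in it has its middle 68 to 69 mm and its cap top 132 mm above the bench
- well4 (a point): centre of the mouth of well 4 of the carrier (front row, carrier y = +60 mm), 60 mm above the bench, 55 mm deep; axes as the carrier's. A tube standing in it has its middle 68 to 69 mm and its cap top 132 mm above the bench
- well5 (a point): centre of the mouth of well 5 of the carrier (front row, carrier y = +0 mm), 60 mm above the bench, 55 mm deep; axes as the carrier's. A tube standing in it has its middle 68 to 69 mm and its cap top 132 mm above the bench
- well6 (a point): centre of the mouth of well 6 of the carrier (front row, carrier y = -60 mm), 60 mm above the bench, 55 mm deep; axes as the carrier's. A tube standing in it has its middle 68 to 69 mm and its cap top 132 mm above the bench
- lid (a joint): angle of the carrier's clear hood lid (140 x 200 mm, 74 mm deep, walls 3 mm) about its hinge along the carrier's rear (+x) rim: 0 = shut on the box, 1.66 rad = folded right back against its stop, just past upright, behind the box. The hinge is stiff and the lid stays at any angle it is left at; moving it at the handle takes about 2 to 4 N
- lid_hinge (a point): middle of the hinge line: at carrier x = +70 mm, 70 mm above the bench; the hinge line runs along the carrier's y axis. The front of the lid swings up and then back (+x)
- lid_handle (a point): middle of the lid's handle: a black round bar, 12 mm diameter, along the carrier's y axis, 110 mm free between its end posts, its centre 42 mm off the lid's outer face. With the lid shut it is 118 mm in front of the hinge line and 116 mm above it (165 mm from it). The point's axes turn with the lid
- mat: thin dark rubber bench mat 240 (x) x 360 (y) x 2 mm, fixed, on which the tubes lie. Origin at the centre of its underside
- tube1_mid (a point): middle of closed sample tube 1, 127 mm long, 45 g, on its axis; its x axis points to the cap. Frosted barrel 25 mm thick (foot to 39.5 mm past the middle; last 7 mm of the foot 19 mm thick), then a blue six-sided cap 24 mm long, 30 mm across flats. Starts lying on the mat, axis 16 mm above the bench, cap pointing roughly along the mat's +y. None if absent
- tube2_mid (a point): middle of closed sample tube 2, 127 mm long, 45 g, on its axis; its x axis points to the cap. Frosted barrel 25 mm thick (foot to 39.5 mm past the middle; last 7 mm of the foot 19 mm thick), then a blue six-sided cap 24 mm long, 30 mm across flats. Starts lying on the mat, axis 16 mm above the bench, cap pointing roughly along the mat's +y. None if absent
- tube3_mid (a point): middle of closed sample tube 3, 127 mm long, 45 g, on its axis; its x axis points to the cap. Frosted barrel 25 mm thick (foot to 39.5 mm past the middle; last 7 mm of the foot 19 mm thick), then a blue six-sided cap 24 mm long, 30 mm across flats. Starts lying on the mat, axis 16 mm above the bench, cap pointing roughly along the mat's +y. None if absent
- tube4_mid (a point): middle of closed sample tube 4, 127 mm long, 45 g, on its axis; its x axis points to the cap. Frosted barrel 25 mm thick (foot to 39.5 mm past the middle; last 7 mm of the foot 19 mm thick), then a blue six-sided cap 24 mm long, 30 mm across flats. Starts lying on the mat, axis 16 mm above the bench, cap pointing roughly along the mat's +y. None if absent
- tube5_mid (a point): middle of closed sample tube 5, 127 mm long, 45 g, on its axis; its x axis points to the cap. Frosted barrel 25 mm thick (foot to 39.5 mm past the middle; last 7 mm of the foot 19 mm thick), then a blue six-sided cap 24 mm long, 30 mm across flats. Starts lying on the mat, axis 16 mm above the bench, cap pointing roughly along the mat's +y. None if absent
- tube6_mid (a point): middle of closed sample tube 6, 127 mm long, 45 g, on its axis; its x axis points to the cap. Frosted barrel 25 mm thick (foot to 39.5 mm past the middle; last 7 mm of the foot 19 mm thick), then a blue six-sided cap 24 mm long, 30 mm across flats. Starts lying on the mat, axis 16 mm above the bench, cap pointing roughly along the mat's +y. None if absent
- wash_bottle: bystander: white bottle with red cap, 60 mm diameter, 140 mm high, origin at the centre of its underside
- beaker: bystander: glass beaker, 72 mm diameter, 90 mm high, origin at the centre of its underside
- tip_box: bystander: closed box for pipette tips, blue with white lid, 87 x 127 x 77 mm, origin at the centre of its underside

How it is judged:
By the outcome, as a careful person would: the job done as asked, in the order asked, and still so for the second after the job is handed in, with the robot touching nothing.
Of tube1, tube2, tube3, tube4, tube5, tube6 only 4 to 6 are there at a start; the rules pass over those that are not, and their reading is None.
At some moment in a run one of tube1, tube2, tube3, tube4, tube5, tube6 may be knocked a few centimetres aside while the robot is not near it.
Once in a run the grip may slacken for a moment while it holds something.
It also fails if it takes over 210 s, if anything falls off the work surface, if the arm or the gripper's body presses on something with over 40 N, if the wrist force passes 120 N, or if a joint passes its speed limit or range.

## Working session

There is one attempt and no reset: what is moved stays moved. The work goes in short steps, Python scripts to look and compute and a tool call to move; the robot and the scene stay as the last step left them, time stands still between calls to the robot, and variables do not carry over. Pictures are saved under pics/ and viewed, and the job is handed in when it is done.

Besides the shell and the picture viewer there is one more tool, called after "Call:" as name(argument=value, ...), one argument or row to a line, values as JSON. carry_out: Moves the arm, as the interface text tells. Its arguments: {"type":"object","properties":{"moves":{"type":"array","items":{"type":"object","properties":{"x":{"type":"number"},"y":{"type":"number"},"z":{"type":"number"},"roll":{"type":"number"}}}},"claw":{"type":"number"},"force":{"type":"number"}},"required":["moves"]}

```bash
ls; mkdir -p pics; python3 - <<'E'
from cell import *
import cv2,numpy as np
o=get_obs();print({k:np.round(v,3).tolist() for k,v in o.items()})
for n in ("scene","top","wrist"):
    c=calibration(n);print(n,np.round(c["camera_matrix"],1).tolist(),np.round(c["cam_to_world"],3).tolist())
    cv2.imwrite(f"pics/{n}0.png",camera(n)[...,::-1])
try: print(grip_point_offset)
except Exception as e: print(e)
E
```

```text
pics
{'clock': 0.0, 'joints': [-1.434, 0.351, 1.652, -0.0, 1.139, -0.085], 'joint_velocities': [0.001, -0.001, -0.0, 0.001, -0.0, -0.001], 'tau': [-0.002, -49.732, -28.526, 0.07, 0.026, -0.0], 'tool_pos': [0.121, -0.536, 0.194], 'orientation': [-0.703, -0.079, 0.703, -0.078], 'contact_force': [-0.409, 0.416, 0.622], 'moment': [-0.0, -0.049, 0.014], 'grip_width': 0.093}
scene [[459.3, 0.0, 254.1], [0.0, 459.3, 186.6], [0.0, 0.0, 1.0]] [[-0.568, 0.696, -0.439, 1.111], [0.823, 0.474, -0.314, 0.33], [-0.011, -0.539, -0.842, 1.197], [0.0, 0.0, 0.0, 1.0]]
top [[385.0, 0.0, 257.8], [0.0, 385.0, 196.5], [0.0, 0.0, 1.0]] [[0.01, -0.992, 0.123, 0.412], [-1.0, -0.011, -0.014, -0.048], [0.015, -0.123, -0.992, 1.405], [0.0, 0.0, 0.0, 1.0]]
wrist [[297.3, 0.0, 256.1], [0.0, 297.3, 189.5], [0.0, 0.0, 1.0]] [[0.22, -0.944, -0.246, 0.189], [-0.975, -0.214, -0.054, -0.521], [-0.001, 0.252, -0.968, 0.384], [0.0, 0.0, 0.0, 1.0]]
0.0188
```

View pics/scene0.png

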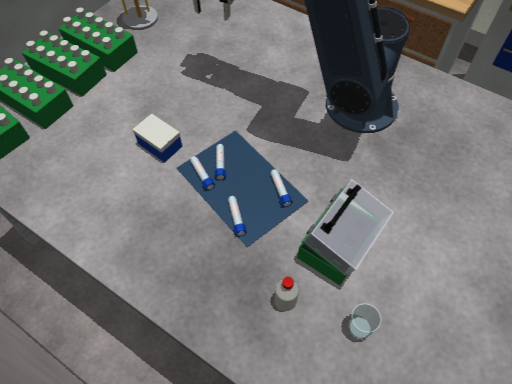

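View pics/top0.png

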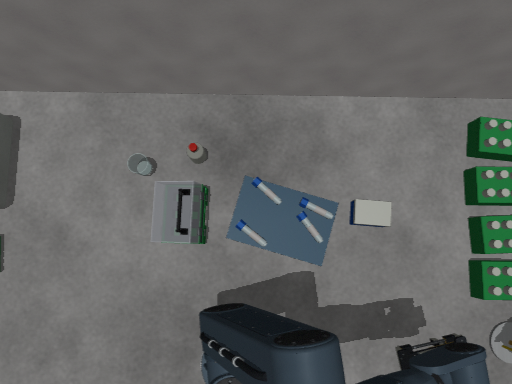

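View pics/wrist0.png

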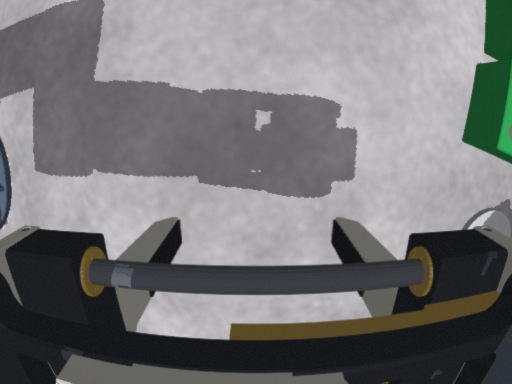

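The scene shows four tubes on the mat and the tip box to their right. The carrier with its lid and handle is at the left of the top view, around px (180,212), with the bottle and beaker beyond it. Next I measure the tubes and carrier.

```bash
cat > h.py <<'E'
from cell import *
import cv2,numpy as np
from scipy.spatial.transform import Rotation as R
def ray(n,px,c=None):
    c=c or calibration(n);K=np.array(c["camera_matrix"]);T=np.array(c["cam_to_world"])
    px=np.atleast_2d(np.array(px,float))
    d=np.c_[(px[:,0]-K[0,2])/K[0,0],(px[:,1]-K[1,2])/K[1,1],np.ones(len(px))]
    if n=="wrist":
        r=np.hypot(d[:,0],d[:,1]);s=np.where(r>1e-9,np.sin(r)/np.maximum(r,1e-9),1)
        d=np.c_[d[:,0]*s,d[:,1]*s,np.cos(r)]
    return T[:3,3],d@T[:3,:3].T
def plane(n,px,z,c=None):
    o,d=ray(n,px,c);return o+d*((z-o[2])/d[:,2])[:,None]
def tri(*views):
    A=np.zeros((3,3));b=np.zeros(3);L=[]
    for n,px in views:
        o,d=ray(n,px);d=d[0]/np.linalg.norm(d[0]);P=np.eye(3)-np.outer(d,d);A+=P;b+=P@o;L.append((P,o))
    X=np.linalg.solve(A,b);return X,[float(np.linalg.norm(P@(X-o))) for P,o in L]
def proj(n,X,c=None):
    c=c or calibration(n);K=np.array(c["camera_matrix"]);T=np.array(c["cam_to_world"])
    p=(np.atleast_2d(X)-T[:3,3])@T[:3,:3]
    if n=="wrist":
        r=np.hypot(p[:,0],p[:,1]);a=np.arctan2(r,p[:,2])/np.maximum(r,1e-9)
        return np.c_[p[:,0]*a*K[0,0]+K[0,2],p[:,1]*a*K[1,1]+K[1,2]]
    q=p@K.T;return q[:,:2]/q[:,2:]
def save(n,f,box=None,s=1):
    im=camera(n); o=im
    if box: o=im[box[1]:box[3],box[0]:box[2]]
    cv2.imwrite(f"pics/{f}.png",cv2.resize(o,None,fx=s,fy=s,interpolation=cv2.INTER_CUBIC)[...,::-1]);return im
def tool():
    o=get_obs();M=R.from_quat(o["orientation"]).as_matrix();return np.array(o["tool_pos"]),M,o
def blue(im):
    a=im.astype(int);return ((a[...,2]>90)&(a[...,2]-a[...,0]>60)&(a[...,2]-a[...,1]>40)).astype(np.uint8)
def blobs(m,lo=15):
    k,l,s,c=cv2.connectedComponentsWithStats(m);return [(c[i],s[i],np.argwhere(l==i)[:,::-1]) for i in range(1,k) if s[i,4]>=lo]
def white(im):
    a=im.astype(int);return ((a.min(2)>140)).astype(np.uint8)
E
python3 - <<'E'
from h import *
t=save("top","top1",(140,130,400,280),3);s=save("scene","scene1",(170,120,400,350),2.5)
for n,im in(("top",t),("scene",s)):
    for k,f in(("blue",blue),("white",white)):
        for c,st,p in blobs(f(im),20 if k=="blue" else 40): 
            print(n,k,c.round(1),st,plane(n,c,0.017)[0].round(3))
_,M,_o=tool();print(M.round(3))
E
```

```text
top blue [256.2 181.6] [252 177  10  10  54] [ 0.64  -0.062  0.017]
top blue [303.6 202.3] [300 198   9  10  53] [ 0.566 -0.235  0.017]
top blue [301.5 216. ] [297 212  10   9  54] [ 0.516 -0.227  0.017]
top blue [240.2 224.7] [236 220  10  10  56] [ 0.482 -0.006  0.017]
top white [504.1 173.8] [501 171   7   7  40] [ 0.68  -0.977  0.017]
top white [269.4 192.8] [259 184  22  19  85] [ 0.599 -0.11   0.017]
top white [490.8 192. ] [488 189   7   7  41] [ 0.612 -0.923  0.017]
top white [372.7 212.3] [355 199  36  27 848] [ 0.532 -0.486  0.017]
top white [319.6 210. ] [307 204  25  14  83] [ 0.538 -0.292  0.017]
top white [312.5 229.8] [304 219  18  23  90] [ 0.466 -0.266  0.017]
top white [495.4 224.6] [492 221   7   8  42] [ 0.492 -0.932  0.017]
top white [254.1 235.5] [243 227  23  19  91] [ 0.444 -0.056  0.017]
top white [497.6 243.6] [495 240   7   8  43] [ 0.424 -0.936  0.017]
top white [495.9 271.2] [493 268   7   8  44] [ 0.325 -0.923  0.017]
top white [497.2 290.8] [494 287   7   8  43] [ 0.257 -0.923  0.017]
scene blue [220.  171.6] [215 168  11   9  76] [ 0.51  -0.23   0.017]
[... 1472 characters left out ...]
0.181 0.017]
scene white [361.1 324.7] [352 318  18  15 186] [0.687 0.353 0.017]
scene white [326.5 357.8] [312 331  35  53 809] [0.807 0.321 0.017]
scene white [100.5 340.2] [ 94 333  13  13  77] [ 1.093 -0.169  0.017]
scene white [289.2 336.6] [284 333  10  10  53] [0.816 0.218 0.017]
scene white [293.1 352.8] [289 345  11  16  53] [0.843 0.247 0.017]
scene white [351.4 356.4] [338 350  26  14 178] [0.77  0.37  0.017]
scene white [243.5 359.2] [239 353  10  15  72] [0.925 0.155 0.017]
scene white [280.3 371.7] [269 363  24  20 202] [0.899 0.245 0.017]
scene white [424.8 377.6] [417 374  15   7  62] [0.713 0.538 0.017]
[[-0.     0.22  -0.976]
 [ 0.001 -0.976 -0.22 ]
 [-1.    -0.001 -0.   ]]
```

View pics/top1.png

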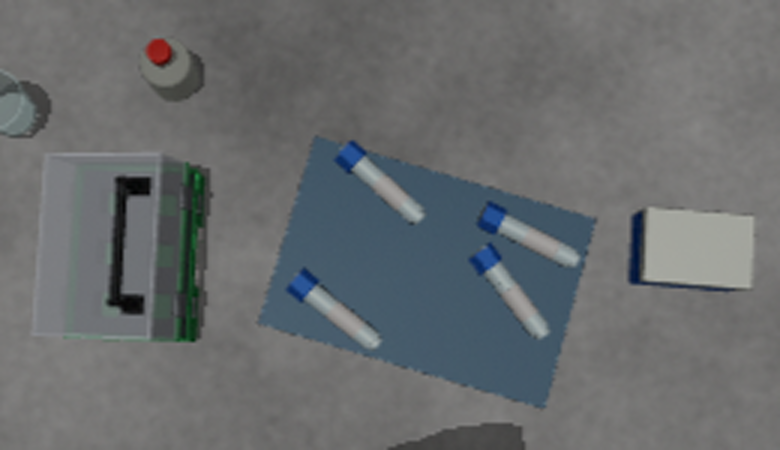

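View pics/scene1.png

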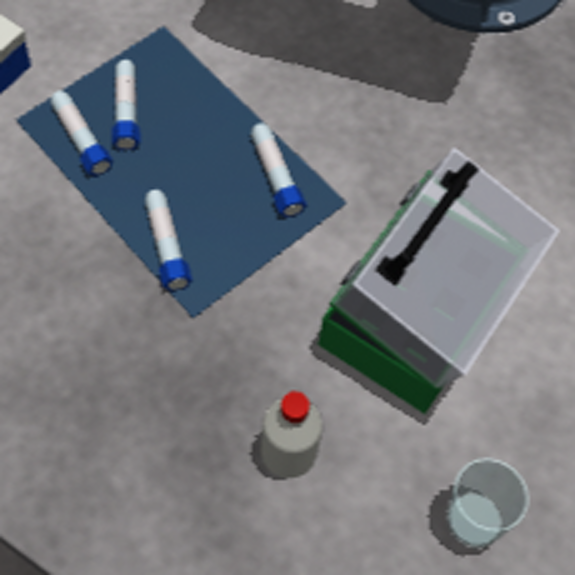

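```bash
python3 - <<'E'
from h import *
t=save("top","top2",(145,170,225,255),7);s=save("scene","scene2",(285,160,410,300),5)
print(tri(("top",(181,191)),("scene",(326.8,228.8))),tri(("top",(178.3,230.7)),("scene",(358,188))))
E
```

```text
(array([0.58139013, 0.17508166, 0.18423526]), [0.00501708723086991, 0.005017087230869948]) (array([0.45137322, 0.18062219, 0.20837744]), [0.0015735064767958245, 0.0015735064767958158])
```

View pics/top2.png

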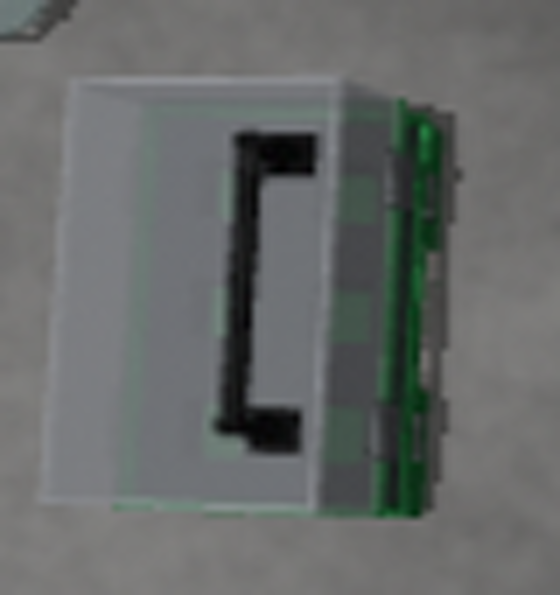

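View pics/scene2.png

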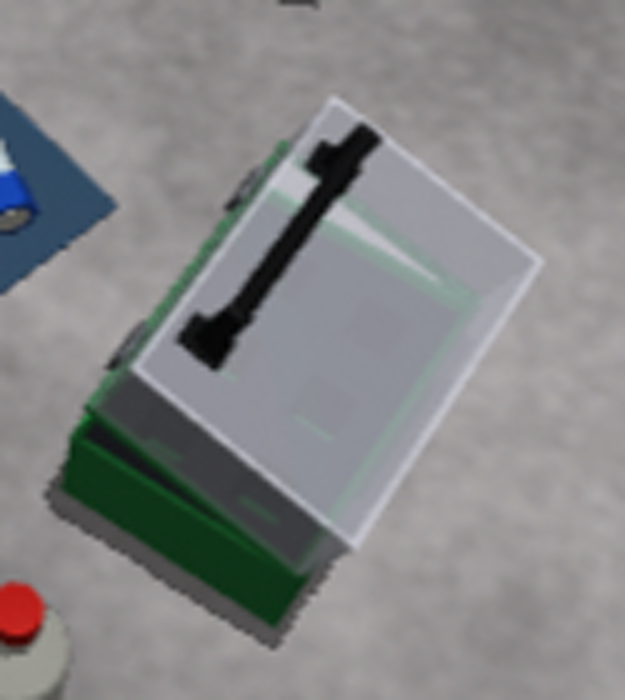

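```bash
python3 - <<'E'
from h import *
T=lambda x,y:(145+x/7,170+y/7)
S=lambda x,y:(285+x/5,160+y/5)
a=tri(("top",T(247,150)),("scene",S(235,325)));b=tri(("top",T(233,425)),("scene",S(368,137)));print("handle",a,b)
print("box scene rim +x side front/rear",plane("scene",[S(80,428),S(308,577)],.07).round(3), "bottom",plane("scene",[S(52,492),S(275,633)],0).round(3))
print("top: front rim",plane("top",[T(405,98),T(384,515)],.07).round(3),"front bottom",plane("top",[T(440,108),T(420,515)],0).round(3), "rear", plane("top",[T(112,508)],.07).round(3))
print("tri front+x top", tri(("top",T(405,98)),("scene",S(80,428))))
c=[(256.2,181.6),(303.6,202.3),(301.5,216.),(240.2,224.7)];w=[(269.4,192.8),(319.6,210.),(312.5,229.8),(254.1,235.5)]
s=[(239.3,227.6),(207.2,181.8),(220,171.6),(284.9,198.4)]
for i in range(4):
    X,e=tri(("top",c[i]),("scene",s[i]));W=plane("top",w[i],.022)[0];C=plane("top",c[i],.022)[0]
    d=C-W;print(i,X.round(4),np.round(e,4),"C",C.round(4),"ang",np.degrees(np.arctan2(d[1],d[0])).round(1))
E
```

```text
handle (array([0.57573234, 0.17867408, 0.19978762]), [0.00023624833133899738, 0.00023624833133894987]) (array([0.45095711, 0.18081557, 0.21089941]), [0.002258522671471027, 0.002258522671471037])
box scene rim +x side front/rear [[0.608 0.121 0.07 ]
 [0.613 0.262 0.07 ]] bottom [[0.619 0.116 0.   ]
 [0.621 0.259 0.   ]]
top: front rim [[0.62  0.126 0.07 ]
 [0.413 0.13  0.07 ]] front bottom [[0.626 0.116 0.   ]
 [0.414 0.121 0.   ]] rear [[0.415 0.263 0.07 ]]
tri front+x top (array([0.61691371, 0.12372354, 0.08967478]), [0.0008697743995527981, 0.0008697743995527419])
0 [ 0.6388 -0.0622  0.0255] [0.0008 0.0008] C [ 0.639  -0.0616  0.022 ] ang 50.0
1 [ 0.5657 -0.2347  0.0243] [0.0013 0.0013] C [ 0.5652 -0.2339  0.022 ] ang 64.7
2 [ 0.5151 -0.2254  0.0265] [0.0001 0.0001] C [ 0.5155 -0.226   0.022 ] ang 38.7
3 [ 0.4823 -0.0068  0.0247] [0.0011 0.0011] C [ 0.4819 -0.0058  0.022 ] ang 52.9
```

Call:
carry_out(
  moves=[
    {"x": -60, "roll": 0.111},
    {"x": -60, "roll": 0.111},
    {"z": -26, "y": -48},
    {"z": -26, "y": -48},
    {"z": -26, "y": -48},
    {"z": -26, "y": -48},
    {"z": -26, "y": -48},
    {"z": -26, "y": -48},
    {"z": -26, "y": -48},
    {"z": -26, "y": -48},
    {"z": -26, "y": -48},
    {"z": -26, "y": -48},
  ],
  claw=0.5,
  force=20,
)

```text
invalid input
```

Call:
carry_out(
  moves=[
    {"z": -26, "y": -48},
    {"z": -26, "y": -48},
    {"z": -26, "y": -48},
    {"z": -26, "y": -48},
    {"z": -26, "y": -48},
    {},
  ],
)

```text
invalid input
```

```bash
python3 - <<'E'
from h import *
save("wrist","w1",None,1.5); p,M,o=tool();print(p.round(4),M.round(3).tolist(),o['clock'],o['contact_force'].round(2) if hasattr(o['contact_force'],'round') else o['contact_force'])
E
```

```text
[ 0.121  -0.5364  0.1944] [[-0.0, 0.22, -0.976], [0.0, -0.976, -0.22], [-1.0, -0.0, -0.0]] 0.4 [ 0.29 -0.19  0.38]
```

View pics/w1.png

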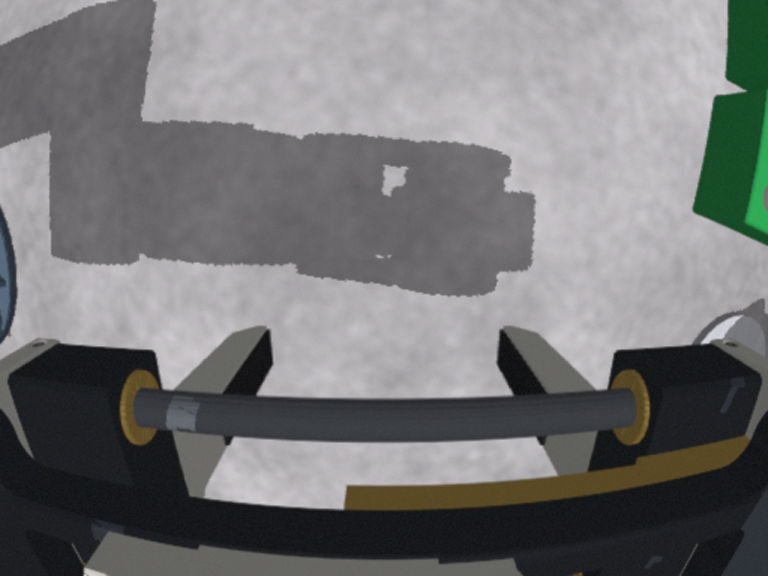

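The wrist view shows only bare bench and the fingers, so nothing moved. The rows probably need all four numbers, so I'll retry that way.

Call:
carry_out(
  moves=[
    {"x": -60, "y": 0, "z": 0, "roll": 0.111},
    {"x": -60, "y": 0, "z": 0, "roll": 0.111},
    {"x": 0, "y": -48, "z": -26, "roll": 0},
    {"x": 0, "y": -48, "z": -26, "roll": 0},
    {"x": 0, "y": -48, "z": -26, "roll": 0},
    {"x": 0, "y": -48, "z": -26, "roll": 0},
    {"x": 0, "y": -48, "z": -26, "roll": 0},
    {"x": 0, "y": -48, "z": -26, "roll": 0},
    {"x": 0, "y": -48, "z": -26, "roll": 0},
    {"x": 0, "y": -48, "z": -26, "roll": 0},
    {"x": 0, "y": -48, "z": -26, "roll": 0},
    {"x": 0, "y": -48, "z": -26, "roll": 0},
  ],
  claw=0.5,
  force=20,
)

```text
clock: 1.9
tool_pos: [0.3817, -0.0548, 0.3147]
orientation: [0.707, -0.0, -0.707, 0.0]
contact_force: [0.3, -0.5, 0.3]
grip_width: 0.0466
```

Call:
carry_out(
  moves=[
    {"x": 0, "y": -47, "z": -26, "roll": 0},
    {"x": 0, "y": -47, "z": -26, "roll": 0},
    {"x": 0, "y": -47, "z": -26, "roll": 0},
    {"x": 0, "y": -47, "z": -26, "roll": 0},
    {"x": 0, "y": -47, "z": -28, "roll": 0},
    {"x": 0, "y": 0, "z": 0, "roll": 0},
    {"x": 0, "y": 0, "z": 0, "roll": 0},
  ],
)

```text
clock: 2.78
tool_pos: [0.5128, 0.178, 0.3142]
orientation: [-0.707, 0.0, 0.707, -0.0]
contact_force: [-0.3, 0.1, 0.2]
grip_width: 0.0465
```

```bash
python3 - <<'E'
from h import *
save("wrist","w2",None,1.5); p,M,o=tool();print(p.round(4),o['clock'])
print(proj("wrist",[[.57573234, 0.17867408, 0.202],[0.4509,.1808,.2109]])*1.5)
E
```

```text
[0.5128 0.1776 0.3145] 2.825
[[382.73527688 180.0168203 ]
 [379.92449291 357.80303108]]
```

View pics/w2.png

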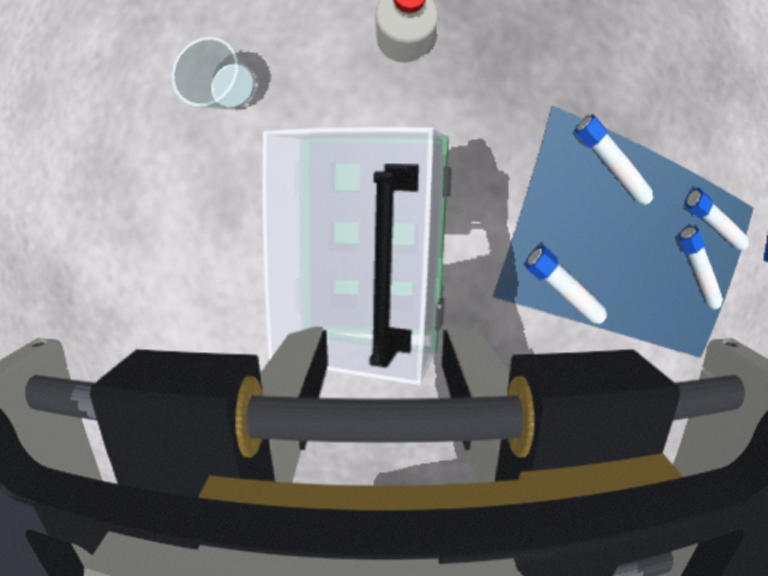

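Call:
carry_out(
  moves=[
    {"x": 50, "y": -1, "z": 0, "roll": 0},
    {"x": 40, "y": -1, "z": 0, "roll": 0},
    {"x": 24, "y": 0, "z": 0, "roll": 0},
    {"x": 12, "y": 0, "z": 0, "roll": 0},
  ],
)

```text
clock: 3.32
tool_pos: [0.5126, 0.1793, 0.1879]
orientation: [-0.707, 0.001, 0.707, 0.0]
contact_force: [-0.1, -0.4, -0.3]
grip_width: 0.0466
```

Call:
carry_out(
  moves=[
    {"x": 0, "y": 0, "z": 0, "roll": 0},
    {"x": 0, "y": 0, "z": 0, "roll": 0},
    {"x": 0, "y": 0, "z": 0, "roll": 0},
    {"x": 0, "y": 0, "z": 0, "roll": 0},
  ],
  claw=0,
  force=20,
)

```text
clock: 3.82
tool_pos: [0.5134, 0.1803, 0.189]
orientation: [0.707, -0.0, -0.707, 0.0]
contact_force: [0.3, -3.1, 2.3]
grip_width: 0.0118
```

```bash
python3 - <<'E'
import numpy as np
th=np.radians(np.linspace(121,43,13));p=165*np.c_[np.cos(th),np.sin(th)];d=np.diff(p,axis=0);print(d.round(1).tolist())
E
```

```text
[[16.6, 8.7], [17.4, 6.8], [18.1, 4.8], [18.5, 2.7], [18.7, 0.6], [18.6, -1.5], [18.3, -3.6], [17.8, -5.7], [17.1, -7.7], [16.1, -9.6], [14.9, -11.3], [13.5, -12.9]]
```

Call:
carry_out(
  moves=[
    {"x": -9, "y": -16.5, "z": 0, "roll": 0},
    {"x": -7, "y": -17.5, "z": 0, "roll": 0},
    {"x": -5, "y": -18, "z": 0, "roll": 0},
    {"x": -2.5, "y": -18.5, "z": 0, "roll": 0},
    {"x": -0.5, "y": -18.5, "z": 0, "roll": 0},
    {"x": 1.5, "y": -18.5, "z": 0, "roll": 0},
  ],
)

```text
clock: 4.58
tool_pos: [0.5147, 0.2883, 0.2112]
orientation: [0.708, -0.0, -0.706, 0.0]
contact_force: [9.7, -3.8, -5.9]
grip_width: 0.0096
```

Call:
carry_out(
  moves=[
    {"x": 3.5, "y": -18.5, "z": 0, "roll": 0},
    {"x": 5.5, "y": -18, "z": 0, "roll": 0},
    {"x": 7.5, "y": -17, "z": 0, "roll": 0},
  ],
)

```text
clock: 4.95
tool_pos: [0.514, 0.3428, 0.1955]
orientation: [0.708, 0.001, -0.706, -0.001]
contact_force: [1.8, -0.5, 1.9]
grip_width: 0.0005
```

Call:
carry_out(
  moves=[
    {"x": 9.5, "y": -16, "z": 0, "roll": 0},
    {"x": 11.5, "y": -15, "z": 0, "roll": 0},
    {"x": 13, "y": -13.5, "z": 0, "roll": 0},
  ],
)

```text
clock: 5.32
tool_pos: [0.5132, 0.3871, 0.1599]
orientation: [0.707, 0.0, -0.707, -0.0]
contact_force: [2.3, 0.4, 3.1]
grip_width: 0.0007
```

```bash
python3 - <<'E'
from h import *
s=save("scene","s3",(270,130,440,300),4);t=save("top","t3",(110,160,230,255),6)
E
```

```text
(no output)
```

View pics/s3.png

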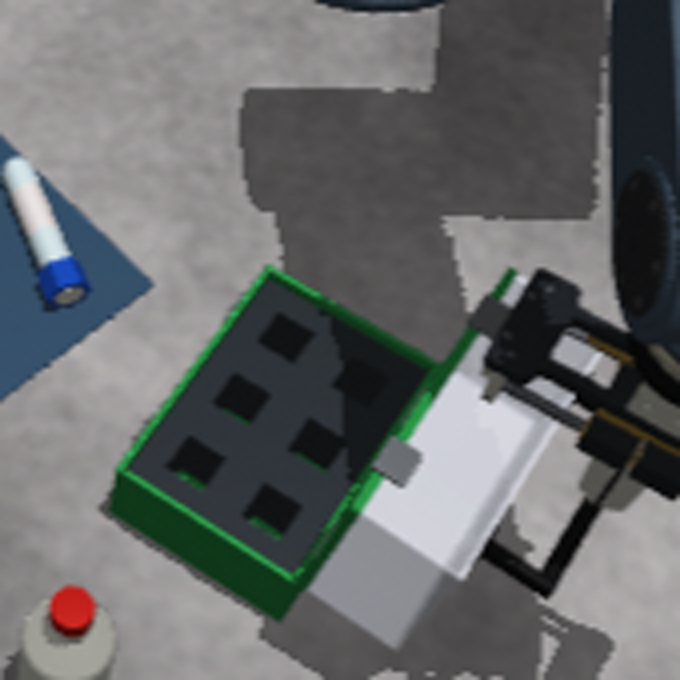

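View pics/t3.png

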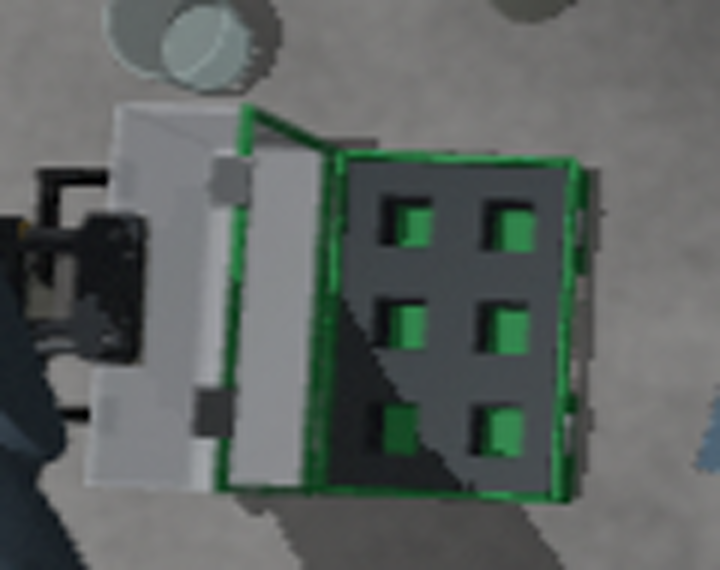

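```bash
python3 - <<'E'
from h import *
T=lambda x,y:(110+x/6,160+y/6);S=lambda x,y:(270+x/4,130+y/4)
print("rim edge",plane("top",[T(249,107),T(224,490)],.2095).round(4))
print("hinge side rim",plane("top",[T(330,155),T(312,490)],.07).round(4),"front rim",plane("top",[T(578,160),T(562,500)],.07).round(4))
# scene corners rim z=.07
print("scene: front near",plane("scene",[S(125,470),S(270,270),S(297,580)],.07).round(4))
wt=[T(407,225),T(402,327),T(400,430),T(510,228),T(504,330),T(498,433)]
ws=[S(273,510),S(320,443),S(360,380),S(196,461),S(242,397),S(287,337)]
E
python3 - <<'E'
import sys;sys.path.insert(0,'.')
from h import *
t=camera("top")
T=lambda x,y:(110+x/6,160+y/6)
# well mouths at z .06: corners incl. dark shadow side
for n,b in dict(w1=(380,197,433,250),w2=(376,298,428,350),w3=(372,403,420,455),w4=(484,200,537,252),w5=(478,302,530,355),w6=(470,405,524,455)).items():
    print(n,plane("top",T((b[0]+b[2])/2,(b[1]+b[3])/2),.06)[0].round(4), (plane("top",T(b[0],b[1]),.06)-plane("top",T(b[2],b[3]),.06)).round(3))
E
```

```text
rim edge [[0.6163 0.2685 0.2095]
 [0.4175 0.2726 0.2095]]
hinge side rim [[0.6123 0.2573 0.07  ]
 [0.4186 0.2599 0.07  ]] front rim [[0.6111 0.1131 0.07  ]
 [0.4143 0.1171 0.07  ]]
scene: front near [[0.6121 0.1243 0.07  ]
 [0.4198 0.128  0.07  ]
 [0.6159 0.2568 0.07  ]]
w1 [0.5739 0.2134 0.06  ] [[0.031 0.032 0.   ]]
w2 [0.515 0.214 0.06 ] [[0.03  0.031 0.   ]]
w3 [0.4541 0.2153 0.06  ] [[0.03  0.029 0.   ]]
w4 [0.5731 0.1527 0.06  ] [[0.03  0.032 0.   ]]
w5 [0.513  0.1547 0.06  ] [[0.031 0.031 0.   ]]
w6 [0.4541 0.157  0.06  ] [[0.029 0.032 0.   ]]
```

```bash
python3 - <<'E'
from h import *
save("wrist","w4",None,1.5); p,M,o=tool();print(p.round(4),o['clock'],o['contact_force'])
print(proj("wrist",[[.57, 0.382, 0.177],[0.46,.382,.177],p])*1.5)
E
```

```text
[0.5125 0.3861 0.1593] 5.525 [-0.26901693 -0.18811907  0.93798502]
[[395.04662231 201.32405342]
 [393.08017322 444.53363988]
 [384.34741723 326.50937086]]
```

View pics/w4.png

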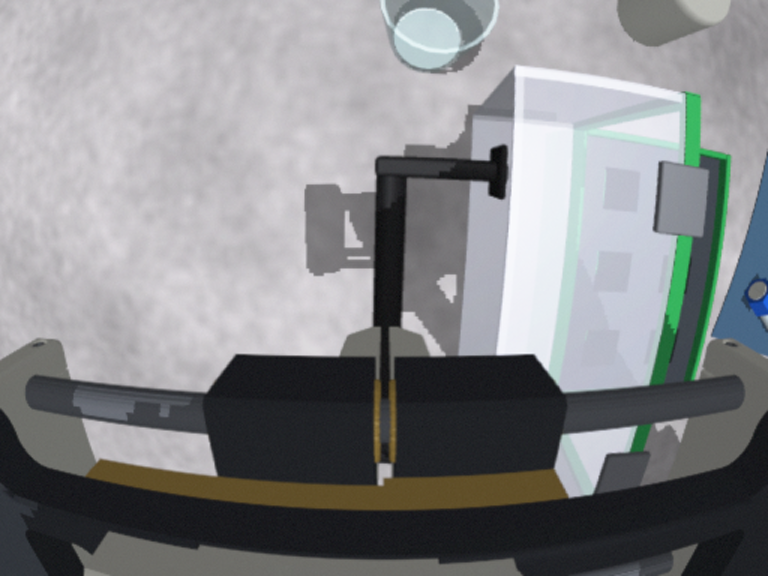

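```bash
python3 - <<'E'
from h import *
print(tri(("top",(118,190)),("scene",(406.3,277))))
print(tri(("top",(118,190)),("wrist",(389/1.5,162/1.5))))
print(tri(("scene",(406.3,277)),("wrist",(389/1.5,162/1.5))))
print(proj("top",[[.575,.382,.177],[.575,.386,.15]]),proj("scene",[[.575,.382,.177],[.575,.386,.15]]))
E
```

```text
(array([0.58191196, 0.38532866, 0.16930518]), [0.00042468052650604165, 0.00042468052650624326])
(array([0.58379796, 0.38478064, 0.16823031]), [0.001663907155252785, 0.0016639071552526962])
(array([0.58529851, 0.38483603, 0.17644414]), [0.0004882573274986278, 0.000488257327498627])
[[117.96609675 191.86007042]
 [119.58656593 192.96350091]] [[406.92063671 272.69607432]
 [405.4312817  277.89349168]]
```

The lid is open with the handle just under the fingertips, at about y=0.385 and z=0.17, which is close to the stop. I'll press gently to confirm it.

Call:
carry_out(
  moves=[
    {"x": 3, "y": 0, "z": 0, "roll": 0},
    {"x": 3, "y": 0, "z": 0, "roll": 0},
  ],
)

```text
clock: 5.78
tool_pos: [0.5129, 0.3863, 0.1583]
orientation: [0.707, 0.0, -0.707, -0.001]
contact_force: [-17.1, -7.6, 50.7]
grip_width: 0.0005
```

Call:
carry_out(
  moves=[
    {"x": 3, "y": 0, "z": 0, "roll": 0},
    {"x": 3, "y": 0, "z": 0, "roll": 0},
  ],
)

```text
clock: 6.02
tool_pos: [0.5133, 0.3866, 0.1577]
orientation: [0.708, 0.001, -0.706, -0.001]
contact_force: [-32.6, -18.7, 90.6]
grip_width: 0.0004
```

Call:
carry_out(
  moves=[
    {"x": -20, "y": 0, "z": 0, "roll": 0},
    {"x": -60, "y": 0, "z": 0, "roll": 0},
    {"x": -60, "y": 0, "z": 0, "roll": 0},
    {"x": 0, "y": 48, "z": 3, "roll": 0},
    {"x": 0, "y": 48, "z": 3, "roll": 0},
    {"x": 0, "y": 48, "z": 3, "roll": 0},
    {"x": 0, "y": 48, "z": 3, "roll": 0},
    {"x": 0, "y": 48, "z": 3, "roll": 0},
    {"x": 0, "y": 48, "z": 3, "roll": 0},
    {"x": 0, "y": 48, "z": 3, "roll": 0},
    {"x": 0, "y": 45, "z": 3, "roll": 0},
  ],
  claw=0.5,
)

```text
clock: 7.4
tool_pos: [0.4882, 0.0033, 0.2877]
orientation: [-0.706, 0.0, 0.708, 0.0]
contact_force: [1.1, -0.2, 0.5]
grip_width: 0.0463
```

Call:
carry_out(
  moves=[
    {"x": 20, "y": 0, "z": 0, "roll": -0.185},
    {"x": 20, "y": 0, "z": 0, "roll": -0.185},
    {"x": 20, "y": 0, "z": 0, "roll": -0.185},
    {"x": 20, "y": 0, "z": 0, "roll": -0.185},
    {"x": 20, "y": 0, "z": 0, "roll": -0.185},
    {"x": 0, "y": 0, "z": 0, "roll": 0},
  ],
)

```text
clock: 8.15
tool_pos: [0.4877, 0.0049, 0.1869]
orientation: [-0.632, -0.316, 0.634, -0.314]
contact_force: [0.0, 0.5, -0.9]
grip_width: 0.0468
```

```bash
python3 - <<'E'
from h import *
p,M,o=tool();c=calibration("wrist");im=save("wrist","w5",None,1.5);print(p.round(4),M.round(3).tolist(),o['clock'],o['joints'])
for b in blobs(blue(im)): print(b[0].round(1),b[1][4],plane("wrist",b[0],.017,c)[0].round(4))
print("tip px",proj("wrist",p)*1.5)
t=save("top","t5",(110,130,400,280),2.7)
for b in blobs(blue(t)): print(b[0].round(1),b[1][4],plane("top",b[0],.022)[0].round(4))
E
```

```text
[0.4877 0.0049 0.1869] [[-0.004, 0.798, -0.603], [0.0, -0.603, -0.798], [-1.0, -0.004, 0.002]] 8.15 [-8.53577400e-02  2.48614896e-01  1.81320024e+00  1.54854316e-05
  1.08393119e+00  5.62191521e-01]
[381.1 142. ] 477 [ 0.6383 -0.0605  0.017 ]
[257.7 180.6] 583 [ 0.4807 -0.0062  0.017 ]
tip px [[383.26432799 326.94013016]]
[256.3 181.7] 56 [ 0.6388 -0.0619  0.022 ]
[303.6 202.3] 53 [ 0.5652 -0.234   0.022 ]
[301.5 215.9] 56 [ 0.516  -0.2259  0.022 ]
```

View pics/w5.png

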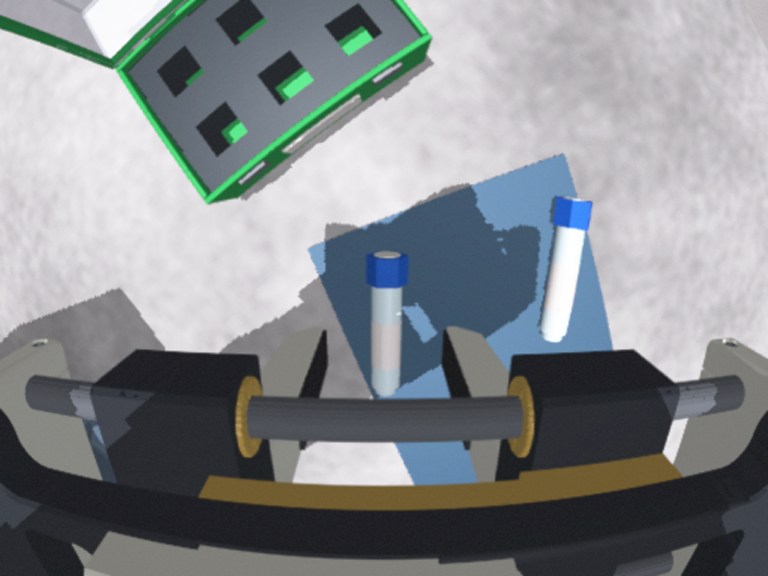

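View pics/t5.png

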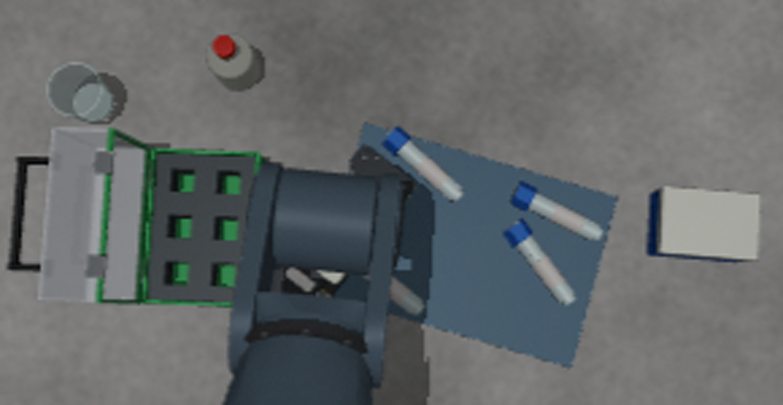

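```bash
python3 - <<'E'
from h import *
p,M,o=tool()
for px,z in [((387,256),.017),((387,287),.03),((387,393),.02)]:
    w=plane("wrist",(px[0]/1.5,px[1]/1.5),z)[0];print(w.round(4),"tool",((w-p)@M*1000).round(1))
E
```

```text
[0.4901 0.0032 0.017 ] tool [171.7   2.    0.6]
[ 0.4762 -0.0151  0.03  ] tool [158.7   2.   23.6]
[ 0.4144 -0.0968  0.02  ] tool [168.7   2.3 126. ]
```

Call:
carry_out(
  moves=[
    {"x": 60, "y": 2, "z": 0, "roll": 0},
    {"x": 60, "y": 0, "z": 0, "roll": 0},
    {"x": 40, "y": 0, "z": 0, "roll": 0},
    {"x": 21, "y": 0, "z": 0, "roll": 0},
    {"x": 0, "y": 0, "z": 0, "roll": 0},
  ],
)

```text
clock: 8.88
tool_pos: [0.4904, 0.0037, 0.007]
orientation: [-0.633, -0.315, 0.634, -0.314]
contact_force: [-0.4, 0.0, 0.3]
grip_width: 0.0465
```

Call:
carry_out(
  moves=[
    {"x": 0, "y": 0, "z": 0, "roll": 0},
    {"x": 0, "y": 0, "z": 0, "roll": 0},
    {"x": 0, "y": 0, "z": 0, "roll": 0},
    {"x": 0, "y": 0, "z": 0, "roll": 0},
  ],
  claw=0,
  force=5,
)

```text
clock: 9.38
tool_pos: [0.4912, 0.004, 0.0081]
orientation: [0.633, 0.315, -0.633, 0.315]
contact_force: [-2.5, 6.9, 15.3]
grip_width: 0.0116
```

```bash
python3 - <<'E'
from h import *
p,M,o=tool();im=save("wrist","w6",None,1.5);print(p.round(4),o['clock'],o['grip_width'],o['contact_force'])
E
```

```text
[0.4912 0.004  0.0081] 9.375 0.01160646348082199 [-2.48751243  6.92790035 15.34433178]
```

View pics/w6.png

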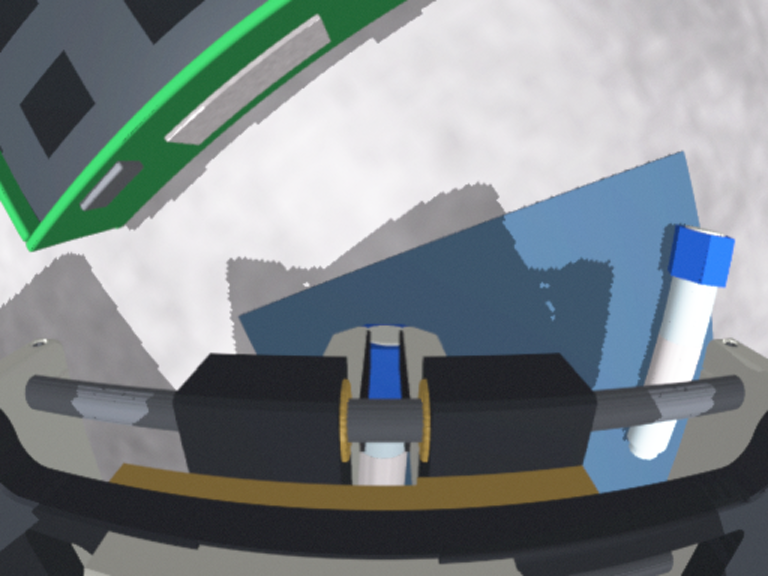

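The fingers closed on top of the cap: it pokes out ahead of the tips at px (385,325), and the width is only 11.6 mm. As with the handle, this suggests the real tips sit about 19 mm above the reported TCP. I'll lift, open and look again.

Call:
carry_out(
  moves=[
    {"x": -40, "y": 0, "z": 0, "roll": 0},
    {"x": 0, "y": 0, "z": 0, "roll": 0},
    {"x": 0, "y": 0, "z": 0, "roll": 0},
    {"x": 0, "y": 0, "z": 0, "roll": 0},
  ],
  claw=0.5,
)

```text
clock: 9.93
tool_pos: [0.4902, 0.0038, 0.0466]
orientation: [-0.632, -0.316, 0.633, -0.315]
contact_force: [0.6, -0.9, 0.4]
grip_width: 0.0437
```

```bash
python3 - <<'E'
from h import *
p,M,o=tool();im=save("wrist","w7",None,1.5);print(p.round(4),o['clock'],o['grip_width'],o['contact_force'])
s=save("scene","s7",(200,110,360,230),5)
E
```

```text
[0.4902 0.0038 0.0466] 9.925 0.04368767308465906 [ 0.6017915  -0.85239701  0.35327064]
```

View pics/w7.png

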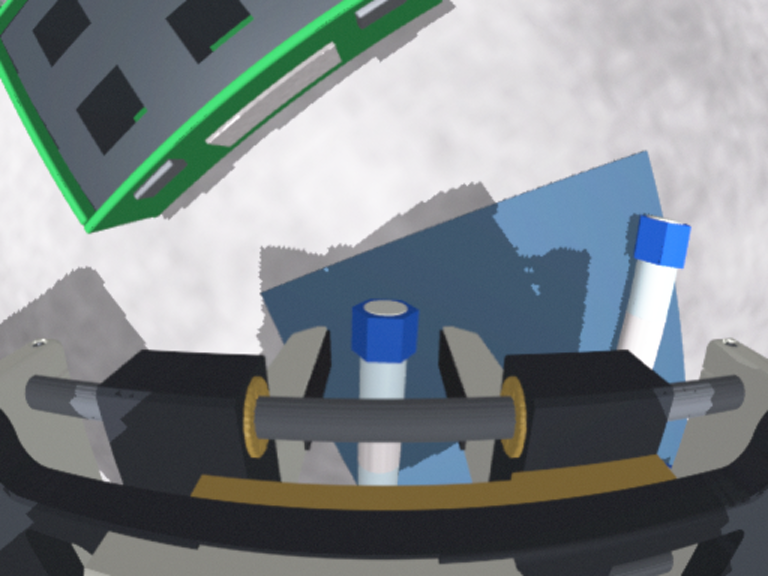

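View pics/s7.png

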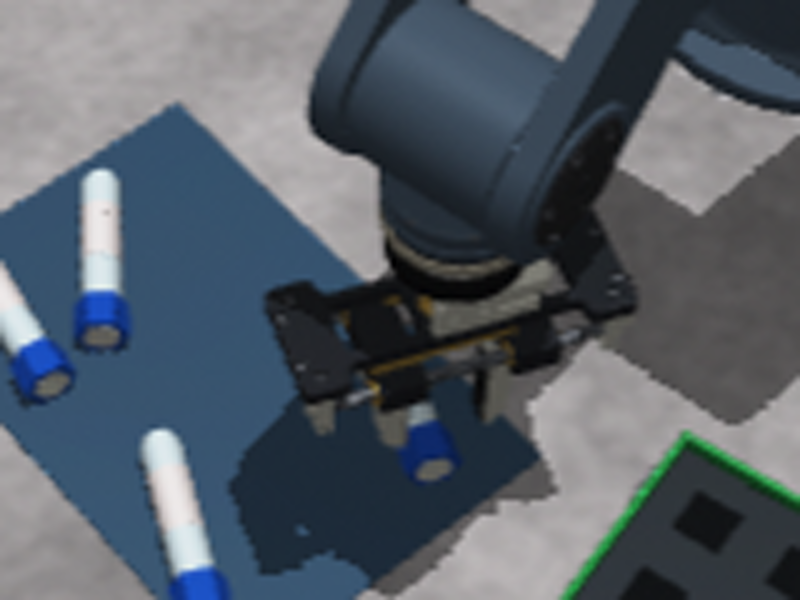

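```bash
python3 - <<'E'
from h import *
p,M,o=tool()
for x in(0,-.019,-.03):
  for z in(-.0075,.0075):
    print(x,z,(proj("wrist",p+M@np.array([x,.0218,z]))*1.5).round(0))
for px,z in [((385,308),.017),((385,360),.03)]:
    w=plane("wrist",(px[0]/1.5,px[1]/1.5),z)[0];print(w.round(4),"tool",((w-p)@M*1000).round(1))
E
```

```text
0 -0.0075 [[433. 311.]]
0 0.0075 [[432. 342.]]
-0.019 -0.0075 [[438. 325.]]
-0.019 0.0075 [[436. 359.]]
-0.03 -0.0075 [[441. 335.]]
-0.03 0.0075 [[439. 370.]]
[0.4901 0.0032 0.017 ] tool [29.8  0.2  0.5]
[ 0.4759 -0.0156  0.03  ] tool [16.8  0.2 24.1]
```

Call:
carry_out(
  moves=[
    {"x": 40, "y": 0, "z": 0, "roll": 0},
    {"x": 12, "y": 0, "z": 0, "roll": 0},
    {"x": 5, "y": 0, "z": 0, "roll": 0},
  ],
)

```text
clock: 10.4
tool_pos: [0.4904, 0.0037, -0.01]
orientation: [-0.632, -0.316, 0.633, -0.315]
contact_force: [1.4, 0.3, 0.0]
grip_width: 0.0465
```

Call:
carry_out(
  moves=[
    {"x": 2, "y": 0, "z": 0, "roll": 0},
    {"x": 0, "y": 0, "z": 0, "roll": 0},
  ],
)

```text
clock: 10.65
tool_pos: [0.4911, 0.0037, -0.011]
orientation: [0.633, 0.315, -0.633, 0.316]
contact_force: [-0.5, 0.0, -0.4]
grip_width: 0.0464
```

Call:
carry_out(
  moves=[
    {"x": 0, "y": 0, "z": 0, "roll": 0},
    {"x": 0, "y": 0, "z": 0, "roll": 0},
    {"x": 0, "y": 0, "z": 0, "roll": 0},
    {"x": 0, "y": 0, "z": 0, "roll": 0},
  ],
  claw=0,
  force=5,
)

```text
clock: 11.15
tool_pos: [0.4909, 0.0038, -0.0114]
orientation: [0.633, 0.315, -0.633, 0.315]
contact_force: [-0.2, 2.6, 2.3]
grip_width: 0.0338
```

```bash
python3 - <<'E'
from h import *
p,M,o=tool();im=save("wrist","w8",None,1.5);print(p.round(4),o['clock'],o['grip_width'],o['contact_force'])
E
```

```text
[ 0.4909  0.0038 -0.0114] 11.15 0.03379852026556674 [-0.18936789  2.55798439  2.29832573]
```

View pics/w8.png

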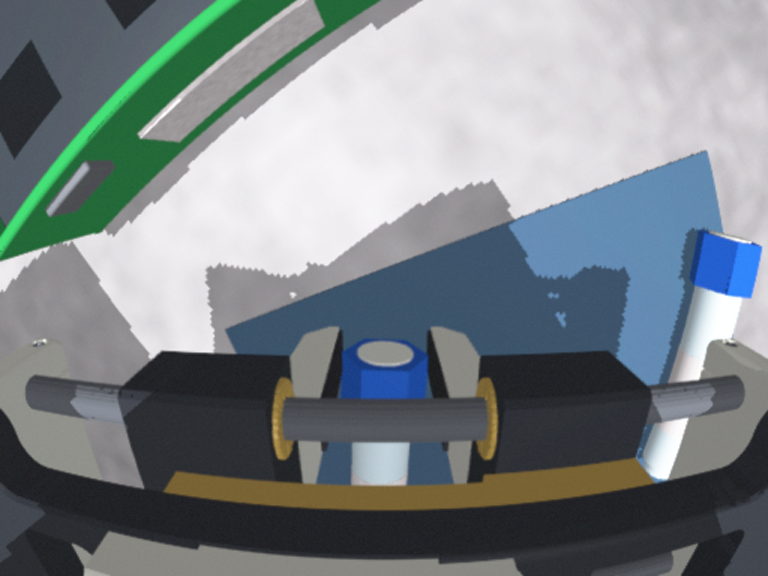

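The cap is gripped at 33.8 mm across its corners. I'll lift it and see whether the tube swings down.

Call:
carry_out(
  moves=[
    {"x": -30, "y": 0, "z": 0, "roll": 0},
    {"x": -50, "y": 0, "z": 0, "roll": 0},
    {"x": -50, "y": 0, "z": 0, "roll": 0},
    {"x": -50, "y": 0, "z": 0, "roll": 0},
    {"x": 0, "y": 0, "z": 0, "roll": 0},
    {"x": 0, "y": 0, "z": 0, "roll": 0},
  ],
)

```text
clock: 11.95
tool_pos: [0.4901, 0.0037, 0.1676]
orientation: [-0.632, -0.316, 0.633, -0.315]
contact_force: [-0.6, 0.2, -1.0]
grip_width: 0.0342
```

```bash
python3 - <<'E'
from h import *
p,M,o=tool();im=save("wrist","w9",None,1.5);print(p.round(4),o['clock'],o['grip_width'],o['contact_force'])
s=save("scene","s9",(200,70,360,230),4)
E
```

```text
[0.4901 0.0037 0.1676] 11.95 0.0342067608445776 [-0.58268926  0.24857323 -0.99431414]
```

View pics/w9.png

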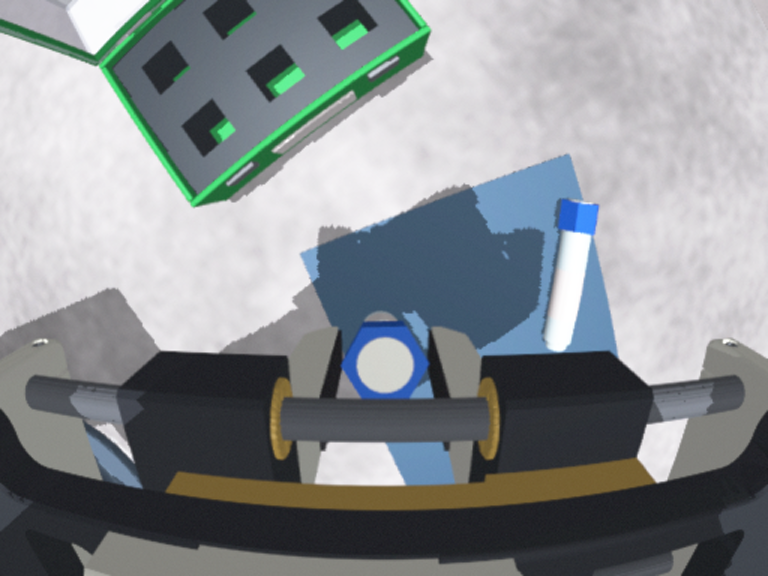

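View pics/s9.png

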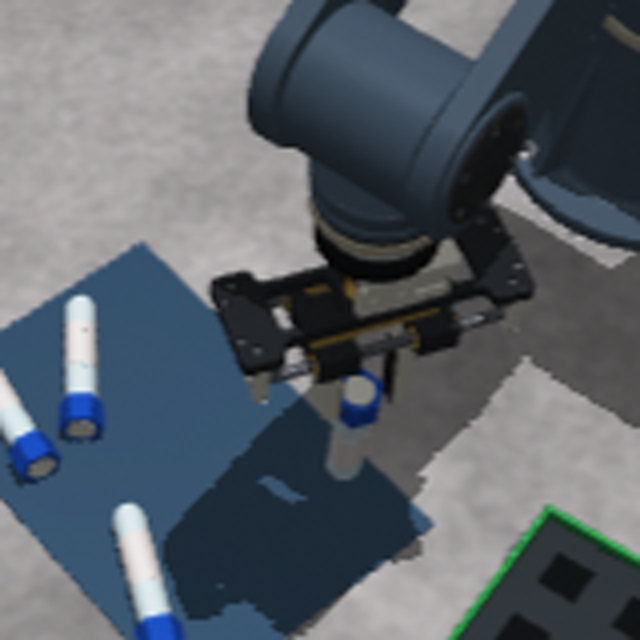

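```bash
python3 - <<'E'
from h import *
p,M,o=tool()
for px,z in [((386,364),.20),((386,364),.205),((381,318),.078)]:
    w=plane("wrist",(px[0]/1.5,px[1]/1.5),z)[0];print(w.round(4),"tool",((w-p)@M*1000).round(1))
im=camera("wrist");cv2.imwrite("pics/w10.png",cv2.resize(im[180:300,200:320],None,fx=5,fy=5)[...,::-1])
E
```

```text
[0.4884 0.0008 0.2   ] tool [-33.    0.5   3.3]
[0.4898 0.0027 0.205 ] tool [-38.    0.5   1. ]
[ 0.4719 -0.0158  0.078 ] tool [89.  -2.4 26.3]
```

View pics/w10.png

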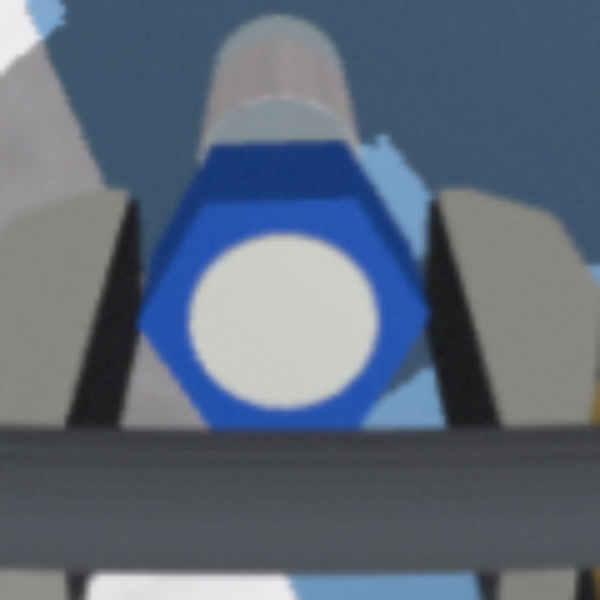

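```bash
python3 - <<'E'
from h import *
p,M,o=tool()
for px,z in [((256,183.4),.078),((256.6,245),.203)]:
    w=plane("wrist",px,z)[0];print(w.round(4),"tool",((w-p)@M*1000).round(1))
w4=np.array([.5731,.1527,.06]);print((w4-p)@M*1000)
w3=np.array([.4541,.2153,.06])
for n,w in dict(w4=[.5731,.1527],w5=[.5135,.1547],w6=[.4541,.157],w1=[.5739,.2134]).items(): print(n,((np.array([*w,p[2]])-p)@M*1000).round(1))
c=calibration("wrist")
# well mouths in wrist view w9 (1.5x)
for n,px in dict(w4=(348,22),w5=(275,73),w6=(208,127),rear4=(232,15),r5=(166,67)).items(): print(n,plane("wrist",(px[0]/1.5,px[1]/1.5),.06)[0].round(4))
E
```

```text
[0.4912 0.0063 0.078 ] tool [89.1 -0.4 -2.9]
[0.4881 0.001  0.203 ] tool [-35.9   0.1   3.4]
[ 106.86297661  -23.03849968 -169.16244345]
w4 [  -0.2  -23.3 -169. ]
w5 [  -0.   -72.1 -134.7]
w6 [ 1.000e-01 -1.209e+02 -1.008e+02]
w1 [-2.00e-01 -5.92e+01 -2.18e+02]
w4 [0.5742 0.1565 0.06  ]
w5 [0.5143 0.1587 0.06  ]
w6 [0.455  0.1607 0.06  ]
rear4 [0.5166 0.2157 0.06  ]
r5 [0.4566 0.2201 0.06  ]
```

Call:
carry_out(
  moves=[
    {"x": 0, "y": 0, "z": 0, "roll": 0},
    {"x": -30, "y": 0, "z": 0, "roll": 0},
    {"x": -30, "y": 0, "z": 0, "roll": 0},
    {"x": 0, "y": -20, "z": -17.5, "roll": 0},
    {"x": 0, "y": -20, "z": -17.5, "roll": 0},
    {"x": 0, "y": -20, "z": -17.5, "roll": 0},
    {"x": 0, "y": -20, "z": -17.5, "roll": 0},
    {"x": 0, "y": -20, "z": -18, "roll": 0},
    {"x": 0, "y": -21, "z": -18, "roll": 0},
    {"x": 0, "y": 0, "z": 0, "roll": 0},
    {"x": 0, "y": 0, "z": 0, "roll": 0},
  ],
  force=12,
)

```text
clock: 13.48
tool_pos: [0.4579, 0.1607, 0.2281]
orientation: [-0.633, -0.315, 0.633, -0.316]
contact_force: [0.6, -0.5, 0.3]
grip_width: 0.0333
```

```bash
cat > lk.py <<'E'
import sys
from h import *
n=sys.argv[1]
p,M,o=tool();im=save("wrist","w"+n,None,1.5);print("TCP",p.round(4),"t",round(o['clock'],2),"grip",round(o['grip_width'],4),np.round(o['contact_force'],1),"y",M[:2,1].round(3),"z",M[:2,2].round(3))
E
python3 lk.py 11
```

```text
TCP [0.4579 0.1607 0.2281] t 13.47 grip 0.0333 [ 0.6 -0.5  0.3] y [ 0.799 -0.602] z [-0.602 -0.799]
```

View pics/w11.png

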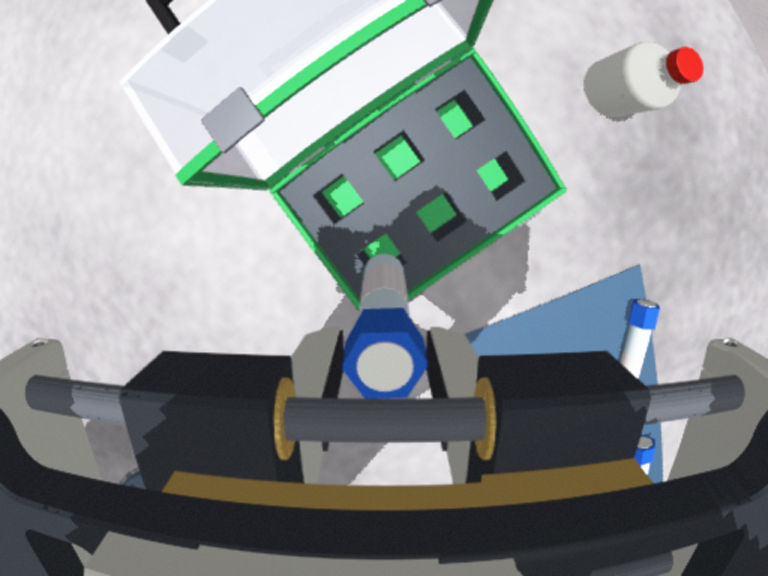

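```bash
python3 - <<'E'
from h import *
p,M,o=tool()
for n,px in dict(w5=(436,215),w4=(499,176),r6=(340,197),r5=(399,157),r4=(460,115)).items(): print(n,plane("wrist",(px[0]/1.5,px[1]/1.5),.06)[0].round(4))
for px,z in [((383,256),.138),((385,365),.264)]:
    w=plane("wrist",(px[0]/1.5,px[1]/1.5),z)[0];print(w.round(4),"tool",((w-p)@M*1000).round(1))
E
```

```text
w5 [0.5116 0.1626 0.06  ]
w4 [0.5727 0.1581 0.06  ]
r6 [0.4586 0.2208 0.06  ]
r5 [0.5156 0.2179 0.06  ]
r4 [0.5758 0.2167 0.06  ]
[0.4663 0.1733 0.138 ] tool [ 90.2  -1.  -15.1]
[0.4567 0.1585 0.264 ] tool [-35.8   0.1   2.4]
```

Call:
carry_out(
  moves=[
    {"x": 20, "y": -1.5, "z": 4.5, "roll": 0},
    {"x": 20, "y": 0, "z": 0, "roll": 0},
    {"x": 20, "y": 0, "z": 0, "roll": 0},
    {"x": 0, "y": 0, "z": 0, "roll": 0},
  ],
)

```text
clock: 14.02
tool_pos: [0.4535, 0.1576, 0.1675]
orientation: [-0.632, -0.315, 0.634, -0.315]
contact_force: [-0.6, -0.8, -0.8]
grip_width: 0.033
```

```bash
python3 lk.py 12; python3 - <<'E'
from h import *
s=save("scene","s12",(290,110,430,260),4)
E
```

```text
TCP [0.4535 0.1576 0.1675] t 14.03 grip 0.033 [-0.6 -0.8 -0.8] y [ 0.798 -0.603] z [-0.603 -0.798]
```

View pics/w12.png

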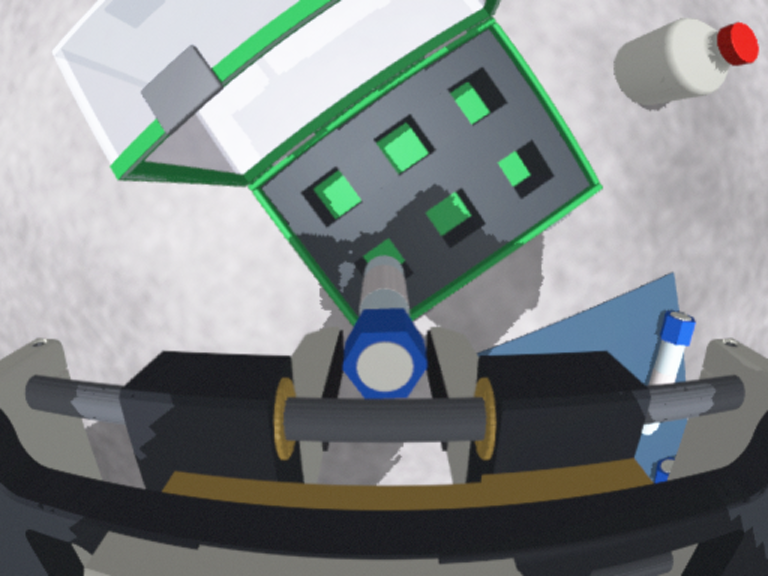

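View pics/s12.png

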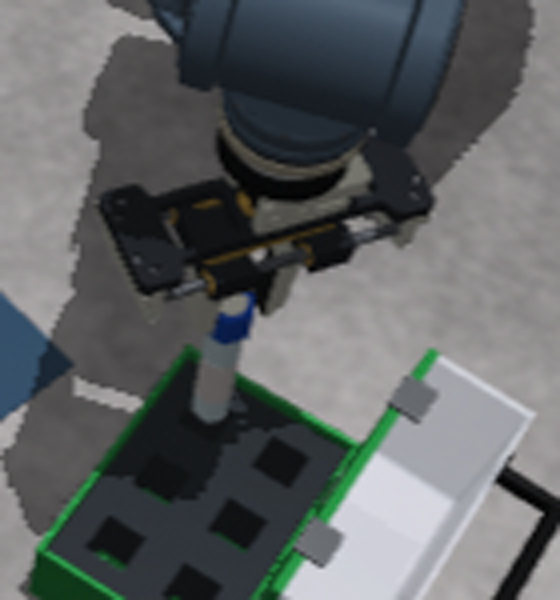

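```bash
python3 - <<'E'
from h import *
p,M,o=tool()
W={}
for n,px in dict(w5=(455.5,218),w4=(526,169),r6=(331,197),r5=(404,146),r4=(478,96)).items(): W[n]=plane("wrist",(px[0]/1.5,px[1]/1.5),.06)[0];print(n,W[n].round(4))
w6=W['w5']+(W['r6']-W['r5']);w6b=2*W['w5']-W['w4'];print("w6",w6.round(4),w6b.round(4))
f=plane("wrist",(384/1.5,256/1.5),.078)[0];print("foot near edge",f.round(4),((f-p)@M*1000).round(1), "w6 tool",((w6-p)@M*1000).round(1),((w6b-p)@M*1000).round(1))
c=plane("wrist",(385/1.5,365/1.5),.203)[0];print("cap",((c-p)@M*1000).round(1))
E
```

```text
w5 [0.5158 0.1595 0.06  ]
w4 [0.5761 0.1582 0.06  ]
r6 [0.4571 0.2214 0.06  ]
r5 [0.5166 0.2192 0.06  ]
r4 [0.5779 0.2178 0.06  ]
w6 [0.4563 0.1617 0.06  ] [0.4554 0.1608 0.06  ]
foot near edge [0.4632 0.1704 0.078 ] [ 91.   -0.4 -15. ] w6 tool [109.   -0.7  -4. ] [109.   -0.9  -2.7]
cap [-34.    0.1   3.2]
```

Call:
carry_out(
  moves=[
    {"x": 15, "y": 0, "z": 1, "roll": 0},
    {"x": 15, "y": 0, "z": 0, "roll": 0},
    {"x": 15, "y": 0, "z": 0, "roll": 0},
  ],
)

```text
clock: 14.5
tool_pos: [0.4532, 0.1577, 0.1222]
orientation: [-0.633, -0.315, 0.633, -0.315]
contact_force: [1.1, 0.5, -0.6]
grip_width: 0.033
```

Call:
carry_out(
  moves=[
    {"x": 8, "y": 0, "z": 0, "roll": 0},
    {"x": 8, "y": 0, "z": 0, "roll": 0},
  ],
)

```text
clock: 14.75
tool_pos: [0.4534, 0.1577, 0.1069]
orientation: [-0.633, -0.315, 0.633, -0.315]
contact_force: [-0.1, 0.2, -0.2]
grip_width: 0.033
```

```bash
python3 lk.py 13
```

```text
TCP [0.4534 0.1577 0.1069] t 14.75 grip 0.033 [-0.1  0.2 -0.2] y [ 0.799 -0.602] z [-0.602 -0.799]
```

View pics/w13.png

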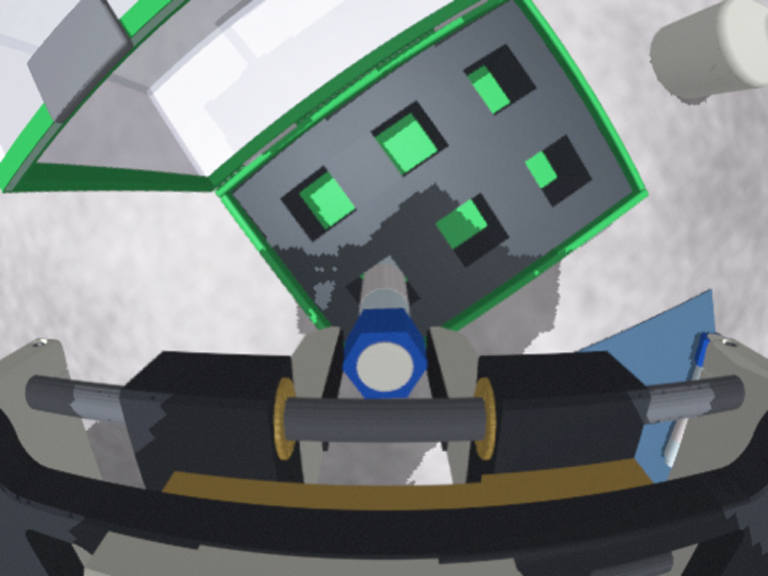

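The foot has gone into the well at px (385,285). I'll lower further and release.

Call:
carry_out(
  moves=[
    {"x": 5, "y": 0, "z": 0, "roll": 0},
    {"x": 4, "y": 0, "z": 0, "roll": 0},
  ],
)

```text
clock: 15.05
tool_pos: [0.4548, 0.158, 0.0996]
orientation: [0.634, 0.315, -0.632, 0.316]
contact_force: [0.4, -0.4, 18.2]
grip_width: 0.0335
```

Call:
carry_out(
  moves=[
    {"x": 0, "y": 0, "z": 0, "roll": 0},
    {"x": 0, "y": 0, "z": 0, "roll": 0},
    {"x": 0, "y": 0, "z": 0, "roll": 0},
    {"x": -20, "y": 0, "z": 0, "roll": 0},
    {"x": -50, "y": 0, "z": 0, "roll": 0},
    {"x": -50, "y": 0, "z": 0, "roll": 0},
  ],
  claw=0.5,
  force=5,
)

```text
clock: 15.8
tool_pos: [0.453, 0.1576, 0.2197]
orientation: [-0.633, -0.316, 0.633, -0.315]
contact_force: [1.0, 0.3, 0.6]
grip_width: 0.0463
```

```bash
python3 lk.py 14;  python3 - <<'E'
from h import *
p,M,o=tool();im=camera("wrist")
for b in blobs(blue(im)): print(b[0].round(1),b[1][4],plane("wrist",b[0],.017)[0].round(4),plane("wrist",b[0],.13)[0].round(4))
print(o['joints'][5])
t=camera("top")
for b in blobs(blue(t)): print(b[0].round(1),b[1][4],plane("top",b[0],.022)[0].round(4))
E
```

```text
TCP [0.453  0.1576 0.2197] t 15.8 grip 0.0463 [1.  0.3 0.6] y [ 0.799 -0.602] z [-0.602 -0.799]
[254.  180.9] 505 [0.4417 0.1434 0.017 ] [0.4571 0.1634 0.13  ]
[428.7 209.7] 300 [ 0.6365 -0.0605  0.017 ] [0.5965 0.0175 0.13  ]
0.8837309097213744
[256.4 181.6] 57 [ 0.639  -0.0622  0.022 ]
[303.7 202.2] 55 [ 0.5657 -0.2343  0.022 ]
[301.5 215.9] 56 [ 0.516  -0.2259  0.022 ]
```

View pics/w14.png

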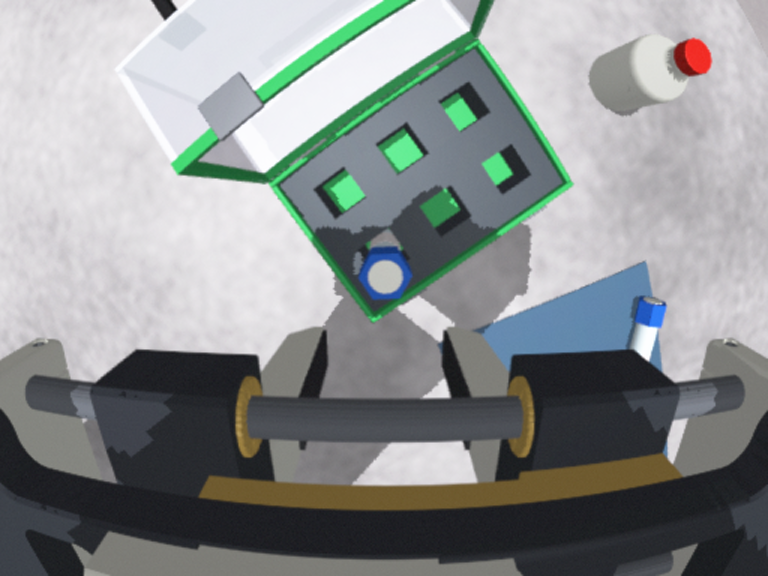

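The tube stands in its well at px (385,275), about (0.457, 0.163). On to the next one, whose cap is near (0.639, -0.062).

Call:
carry_out(
  moves=[
    {"x": 0, "y": 47, "z": 8.7, "roll": 0.05},
    {"x": 0, "y": 47, "z": 8.7, "roll": 0},
    {"x": 0, "y": 47, "z": 8.7, "roll": 0},
    {"x": 0, "y": 47, "z": 8.7, "roll": 0},
    {"x": 0, "y": 47, "z": 8.7, "roll": 0},
    {"x": 33, "y": 46, "z": 8.7, "roll": 0},
    {"x": 60, "y": 0, "z": 0, "roll": 0},
    {"x": 0, "y": 0, "z": 0, "roll": 0},
  ],
)

```text
clock: 16.95
tool_pos: [0.634, -0.0607, 0.12]
orientation: [-0.638, -0.301, 0.644, -0.297]
contact_force: [0.7, 0.6, 0.4]
grip_width: 0.0464
```

```bash
python3 lk.py 15
```

```text
TCP [ 0.634  -0.0607  0.12  ] t 16.95 grip 0.0464 [0.7 0.6 0.4] y [ 0.767 -0.642] z [-0.642 -0.767]
```

View pics/w15.png

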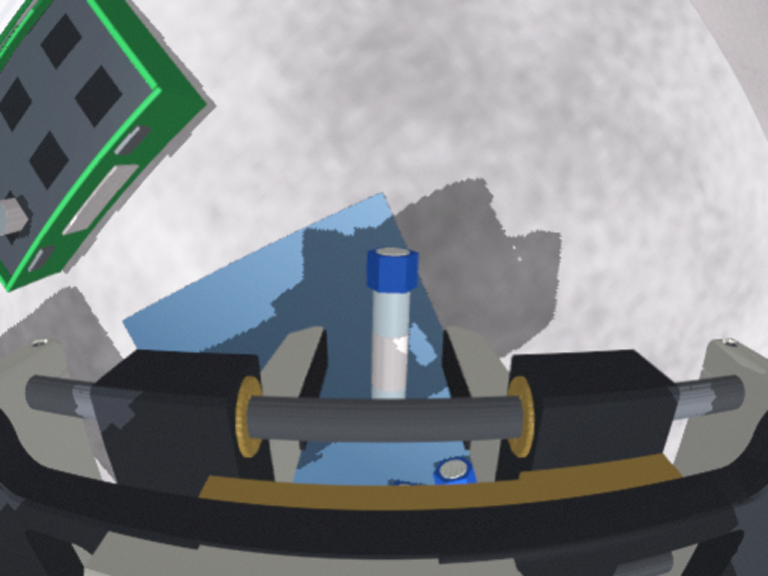

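```bash
cat > ce.py <<'E'
import sys
from h import *
p,M,o=tool()
a=[float(v)/1.5 for v in sys.argv[1:]]
for i,z in((0,.017),(2,.03)):
    w=plane("wrist",(a[i],a[i+1]),z)[0];print(w.round(4),"tool",((w-p)@M*1000).round(1))
E
python3 ce.py 392 254 391 290
```

```text
[ 0.6479 -0.0535  0.017 ] tool [106.7   5.  -13.4]
[ 0.6335 -0.0697  0.03  ] tool [93.8  4.3  8.4]
```

Call:
carry_out(
  moves=[
    {"x": 50, "y": 5, "z": -14.5, "roll": 0.02},
    {"x": 45, "y": 0, "z": 0, "roll": 0},
    {"x": 25, "y": 0, "z": 0, "roll": 0},
    {"x": 11, "y": 0, "z": 0, "roll": 0},
    {"x": 0, "y": 0, "z": 0, "roll": 0},
  ],
)

```text
clock: 17.62
tool_pos: [0.6513, -0.0529, -0.0041]
orientation: [0.644, 0.293, -0.643, 0.294]
contact_force: [0.0, -0.2, 0.7]
grip_width: 0.0466
```

Call:
carry_out(
  moves=[
    {"x": 0, "y": 0, "z": 0, "roll": 0},
    {"x": 0, "y": 0, "z": 0, "roll": 0},
    {"x": 0, "y": 0, "z": 0, "roll": 0},
    {"x": 0, "y": 0, "z": 0, "roll": 0},
  ],
  claw=0,
  force=5,
)

```text
clock: 18.12
tool_pos: [0.6512, -0.053, -0.0049]
orientation: [0.644, 0.293, -0.643, 0.293]
contact_force: [1.4, 2.4, 4.8]
grip_width: 0.0303
```

```bash
python3 lk.py 16
```

```text
TCP [ 0.6512 -0.053  -0.0049] t 18.12 grip 0.0303 [1.4 2.4 4.8] y [ 0.754 -0.656] z [-0.656 -0.754]
```

View pics/w16.png

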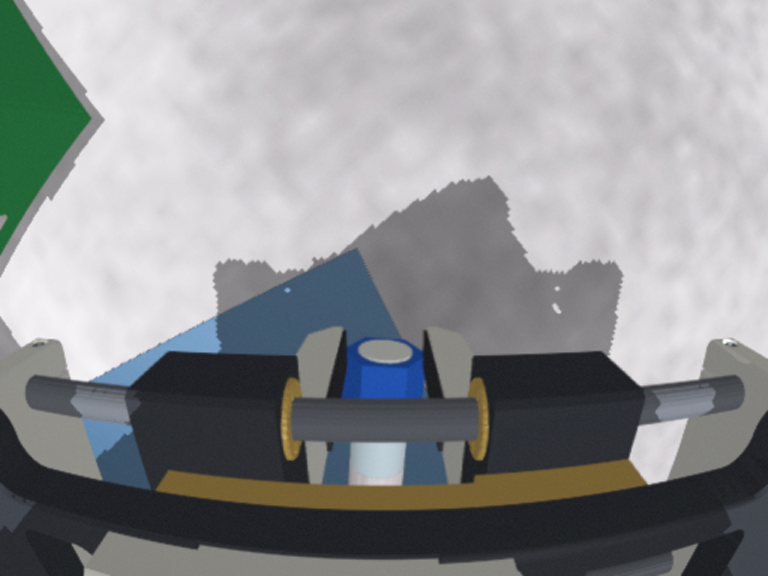

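The arm stopped about 7 mm short, so the pinch is high on the cap. I'll reopen, lower and regrip.

Call:
carry_out(
  moves=[
    {"x": 0, "y": 0, "z": 0, "roll": 0},
    {"x": 0, "y": 0, "z": 0, "roll": 0},
    {"x": 4, "y": 0, "z": 0, "roll": 0},
    {"x": 3, "y": 0, "z": 0, "roll": 0},
    {"x": 0, "y": 0, "z": 0, "roll": 0},
  ],
  claw=0.5,
)

```text
clock: 18.8
tool_pos: [0.6502, -0.053, -0.0131]
orientation: [-0.643, -0.293, 0.644, -0.293]
contact_force: [0.4, -0.7, -0.1]
grip_width: 0.0465
```

Call:
carry_out(
  moves=[
    {"x": 0, "y": 0, "z": 0, "roll": 0},
    {"x": 0, "y": 0, "z": 0, "roll": 0},
    {"x": 0, "y": 0, "z": 0, "roll": 0},
    {"x": 0, "y": 0, "z": 0, "roll": 0},
  ],
  claw=0,
  force=5,
)

```text
clock: 19.3
tool_pos: [0.6506, -0.053, -0.0125]
orientation: [0.644, 0.293, -0.643, 0.293]
contact_force: [-0.2, 0.2, 0.5]
grip_width: 0.0336
```

Call:
carry_out(
  moves=[
    {"x": -30, "y": 0, "z": 0, "roll": 0},
    {"x": -50, "y": 0, "z": 0, "roll": 0},
    {"x": -50, "y": 0, "z": 0, "roll": 0},
    {"x": -50, "y": 0, "z": 0, "roll": 0},
    {"x": 0, "y": 0, "z": 0, "roll": 0},
    {"x": 0, "y": 0, "z": 0, "roll": 0},
  ],
)

```text
clock: 20.05
tool_pos: [0.65, -0.0529, 0.1665]
orientation: [-0.643, -0.293, 0.644, -0.293]
contact_force: [-0.2, -1.0, -0.8]
grip_width: 0.034
```

```bash
python3 lk.py 17
```

```text
TCP [ 0.65   -0.0529  0.1665] t 20.05 grip 0.034 [-0.2 -1.  -0.8] y [ 0.754 -0.656] z [-0.656 -0.754]
```

View pics/w17.png

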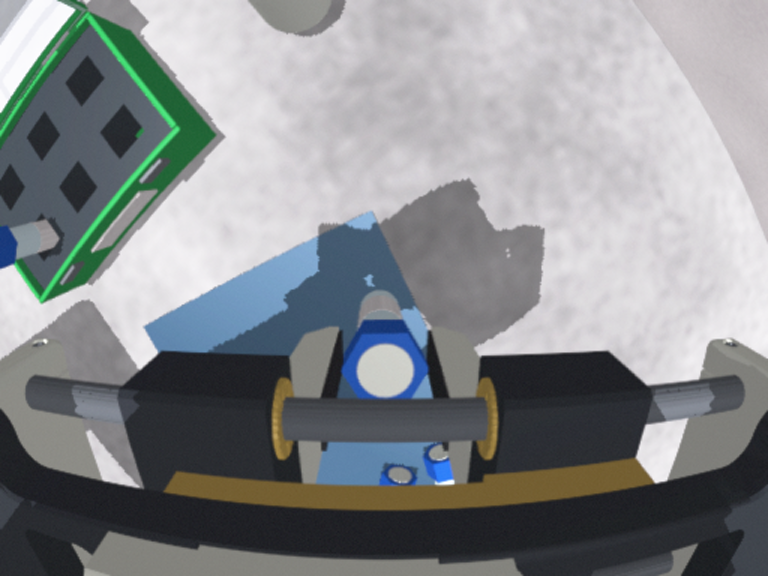

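Call:
carry_out(
  moves=[
    {"x": 0, "y": 0, "z": 0, "roll": 0},
    {"x": -30, "y": 0, "z": 0, "roll": 0},
    {"x": -30, "y": 0, "z": 0, "roll": 0},
    {"x": 0, "y": -24.5, "z": -13.7, "roll": 0},
    {"x": 0, "y": -24.5, "z": -13.7, "roll": 0},
    {"x": 0, "y": -24.5, "z": -13.7, "roll": 0},
    {"x": 0, "y": -24.5, "z": -13.7, "roll": 0},
    {"x": 0, "y": -24.5, "z": -13.7, "roll": 0},
    {"x": 0, "y": -24.5, "z": -13.7, "roll": 0},
    {"x": 0, "y": -24.5, "z": -13.7, "roll": 0},
    {"x": 0, "y": -24, "z": -13.7, "roll": 0},
    {"x": 0, "y": 0, "z": 0, "roll": 0},
  ],
  force=12,
)

```text
clock: 21.6
tool_pos: [0.5742, 0.1592, 0.2266]
orientation: [-0.643, -0.294, 0.644, -0.294]
contact_force: [0.8, -0.5, -0.5]
grip_width: 0.0331
```

Call:
carry_out(
  moves=[
    {"x": 20, "y": 0, "z": 0, "roll": 0},
    {"x": 20, "y": 0, "z": 0, "roll": 0},
    {"x": 18, "y": 0, "z": 0, "roll": 0},
    {"x": 0, "y": 0, "z": 0, "roll": 0},
  ],
)

```text
clock: 22.1
tool_pos: [0.5744, 0.1574, 0.1679]
orientation: [-0.643, -0.293, 0.645, -0.293]
contact_force: [0.2, 0.5, -0.4]
grip_width: 0.033
```

```bash
python3 lk.py 18
```

```text
TCP [0.5744 0.1574 0.1679] t 22.1 grip 0.033 [ 0.2  0.5 -0.4] y [ 0.754 -0.657] z [-0.657 -0.754]
```

View pics/w18.png

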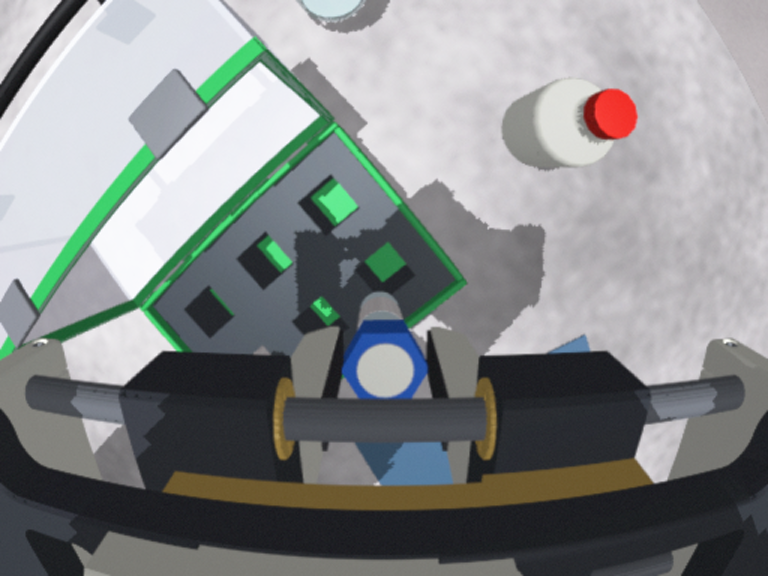

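```bash
cat > fw.py <<'E'
import sys
from h import *
# well centre px, foot near-edge px, cap centre px (1.5x)
p,M,o=tool()
a=[float(v)/1.5 for v in sys.argv[1:]];zt=p[2]
for i,(n,z) in enumerate((("well",.06),("footedge",zt-.090),("cap",zt+.036))):
    w=plane("wrist",(a[2*i],a[2*i+1]),z)[0];print(n,w.round(4),"tool",((w-p)@M*1000).round(1))
E
python3 fw.py 386 270 380 293 385 369
```

```text
well [0.5767 0.1582 0.06  ] tool [109.    1.   -1.7]
footedge [0.5664 0.1524 0.079 ] tool [90.  -3.   9.4]
cap [0.5724 0.1545 0.205 ] tool [-36.    0.1   4. ]
```

Call:
carry_out(
  moves=[
    {"x": 0, "y": 2, "z": -8, "roll": 0},
    {"x": 0, "y": 0, "z": -8, "roll": 0},
    {"x": 15, "y": 0, "z": 0, "roll": 0},
    {"x": 8, "y": 0, "z": 0, "roll": 0},
    {"x": 0, "y": 0, "z": 0, "roll": 0},
  ],
  force=6,
)

```text
clock: 22.78
tool_pos: [0.5865, 0.1686, 0.1456]
orientation: [-0.643, -0.293, 0.644, -0.293]
contact_force: [0.7, 0.6, -0.8]
grip_width: 0.0338
```

```bash
python3 lk.py 19
```

```text
TCP [0.5865 0.1686 0.1456] t 22.77 grip 0.0338 [ 0.7  0.6 -0.8] y [ 0.754 -0.656] z [-0.656 -0.754]
```

View pics/w19.png

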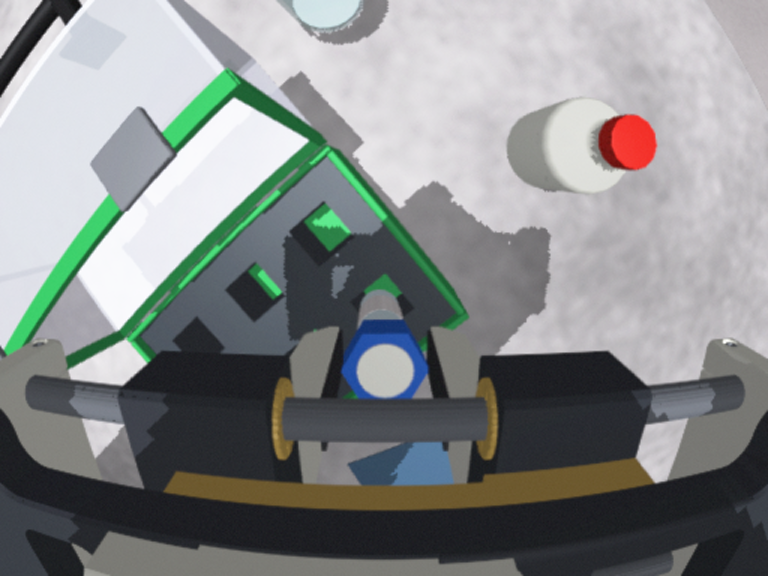

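```bash
python3 fw.py 382 300 380 291 385 369
```

```text
well [0.5769 0.1599 0.06  ] tool [86.1 -1.7 13. ]
footedge [0.5791 0.1645 0.0561] tool [90. -3.  8.]
cap [0.5842 0.1655 0.1821] tool [-36.    0.1   4. ]
```

Call:
carry_out(
  moves=[
    {"x": 0, "y": -1, "z": -3, "roll": 0},
    {"x": 10, "y": 0, "z": 0, "roll": 0},
    {"x": 8, "y": 0, "z": 3, "roll": 0},
    {"x": 0, "y": 0, "z": 0, "roll": 0},
  ],
)

```text
clock: 23.32
tool_pos: [0.5856, 0.1691, 0.1275]
orientation: [-0.643, -0.293, 0.644, -0.293]
contact_force: [0.0, 0.9, -0.9]
grip_width: 0.0337
```

Call:
carry_out(
  moves=[
    {"x": 8, "y": 0, "z": 3, "roll": 0},
    {"x": 8, "y": 0, "z": 3, "roll": 0},
    {"x": 0, "y": 0, "z": 0, "roll": 0},
  ],
)

```text
clock: 23.7
tool_pos: [0.5818, 0.1646, 0.1117]
orientation: [-0.643, -0.293, 0.644, -0.293]
contact_force: [0.9, -0.0, -0.1]
grip_width: 0.0336
```

```bash
python3 lk.py 20
```

```text
TCP [0.5818 0.1646 0.1117] t 23.7 grip 0.0336 [ 0.9 -0.  -0.1] y [ 0.754 -0.657] z [-0.657 -0.754]
```

View pics/w20.png

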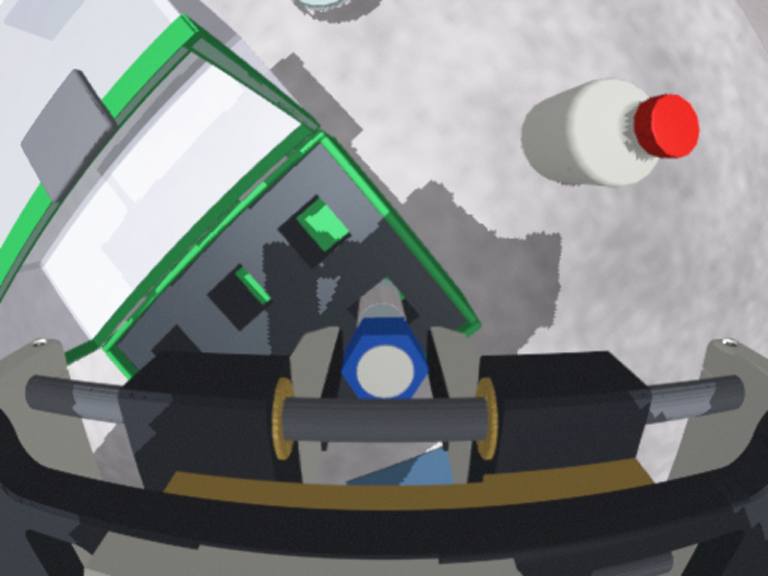

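It's sliding in. I'll lower to release height and let go.

Call:
carry_out(
  moves=[
    {"x": 5, "y": 0, "z": 1, "roll": 0},
    {"x": 3, "y": 0, "z": 1, "roll": 0},
    {"x": 0, "y": 0, "z": 0, "roll": 0},
  ],
)

```text
clock: 24.12
tool_pos: [0.5808, 0.1633, 0.1041]
orientation: [-0.643, -0.293, 0.644, -0.293]
contact_force: [-0.2, -0.5, -0.1]
grip_width: 0.0335
```

Call:
carry_out(
  moves=[
    {"x": 0, "y": 0, "z": 0, "roll": 0},
    {"x": 0, "y": 0, "z": 0, "roll": 0},
    {"x": 0, "y": 0, "z": 0, "roll": 0},
    {"x": -20, "y": 0, "z": 0, "roll": 0},
    {"x": -50, "y": 0, "z": 0, "roll": 0},
    {"x": -50, "y": 0, "z": 0, "roll": 0},
  ],
  claw=0.5,
  force=5,
)

```text
clock: 24.88
tool_pos: [0.5807, 0.1633, 0.2258]
orientation: [-0.643, -0.293, 0.644, -0.293]
contact_force: [0.3, 0.1, -0.6]
grip_width: 0.0459
```

```bash
python3 lk.py 21;  python3 - <<'E'
from h import *
p,M,o=tool();im=camera("wrist")
for b in blobs(blue(im)): print(b[0].round(1),b[1][4],plane("wrist",b[0],.13)[0].round(4))
t=camera("top")
for b in blobs(blue(t)): print(b[0].round(1),b[1][4],plane("top",b[0],.022)[0].round(4))
for b in blobs(white(t),60): print("w",b[0].round(1),b[1][4],plane("top",b[0],.022)[0].round(4))
E
```

```text
TCP [0.5807 0.1633 0.2258] t 24.88 grip 0.0459 [ 0.3  0.1 -0.6] y [ 0.754 -0.656] z [-0.656 -0.754]
[252.1 191.6] 488 [0.5754 0.1606 0.13  ]
[175.  241.4] 43 [0.4745 0.1737 0.13  ]
[303.7 202.2] 55 [ 0.5657 -0.2343  0.022 ]
[301.4 215.9] 57 [ 0.5158 -0.2257  0.022 ]
w [372.8 212.3] 872 [ 0.5317 -0.4846  0.022 ]
w [319.6 210.1] 118 [ 0.5377 -0.2916  0.022 ]
w [312.4 229.8] 119 [ 0.4664 -0.2651  0.022 ]
w [494.8 342.3] 63 [ 0.0816 -0.8996  0.022 ]
```

View pics/w21.png

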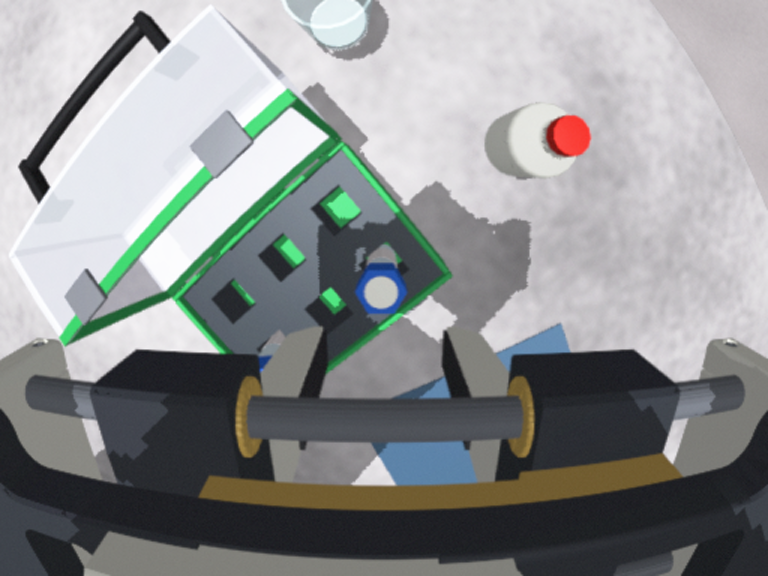

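Both tubes are standing, at px (381,292) and just out of view by the left finger. Next is the tube with its cap at (0.566, -0.234), taken before its close neighbour so the fingers have room.

Call:
carry_out(
  moves=[
    {"x": 0, "y": 30.7, "z": 37.2, "roll": 0},
    {"x": 0, "y": 30.7, "z": 37.2, "roll": 0},
    {"x": 0, "y": 30.7, "z": 37.2, "roll": 0},
    {"x": 0, "y": 30.7, "z": 37.2, "roll": 0},
    {"x": 0, "y": 30.7, "z": 37.2, "roll": 0},
    {"x": 0, "y": 30.7, "z": 37.2, "roll": 0},
    {"x": 0, "y": 30.7, "z": 37.2, "roll": 0},
    {"x": 0, "y": 30.7, "z": 37.2, "roll": 0},
    {"x": 40, "y": 0, "z": 0, "roll": -0.137},
    {"x": 40, "y": 0, "z": 0, "roll": -0.137},
    {"x": 0, "y": 0, "z": 0, "roll": 0},
  ],
  claw=0.43,
)

```text
clock: 26.4
tool_pos: [0.5688, -0.2215, 0.1407]
orientation: [-0.596, -0.38, 0.599, -0.376]
contact_force: [-0.1, 0.1, 0.9]
grip_width: 0.04
```

```bash
python3 lk.py 22
```

```text
TCP [ 0.5688 -0.2215  0.1407] t 26.4 grip 0.04 [-0.1  0.1  0.9] y [ 0.903 -0.429] z [-0.429 -0.903]
```

View pics/w22.png

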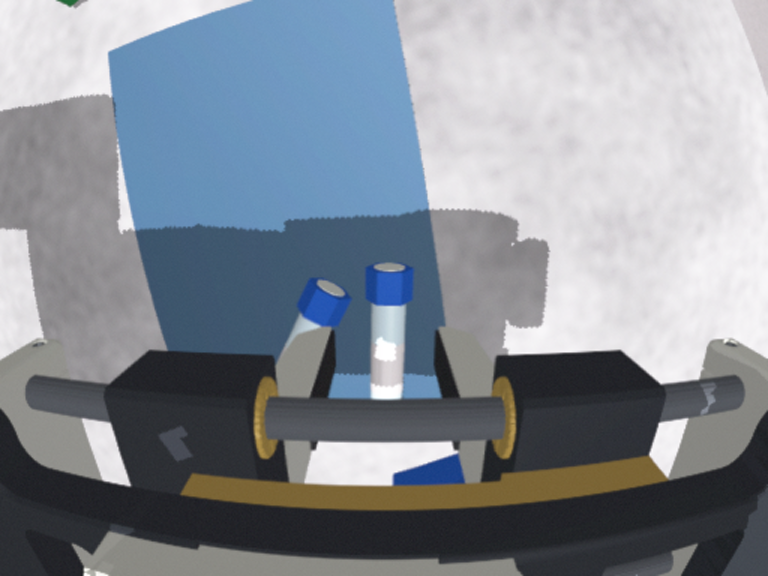

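```bash
python3 ce.py 390 269 389 304; python3 ce.py 350 300 340 325
```

```text
[ 0.5728 -0.2247  0.017 ] tool [126.3   3.9   1.4]
[ 0.5624 -0.2448  0.03  ] tool [113.3   3.1  24. ]
[ 0.5359 -0.2333  0.017 ] tool [126.4 -25.7  25. ]
[ 0.5234 -0.2441  0.03  ] tool [113.4 -32.3  40. ]
```

Call:
carry_out(
  moves=[
    {"x": 45, "y": 3.5, "z": 0.5, "roll": 0},
    {"x": 45, "y": 0, "z": 0, "roll": 0},
    {"x": 40, "y": 0, "z": 0, "roll": 0},
    {"x": 16, "y": 0, "z": 0, "roll": 0},
    {"x": 6, "y": 0, "z": 0, "roll": 0},
    {"x": 0, "y": 0, "z": 0, "roll": 0},
  ],
)

```text
clock: 27.2
tool_pos: [0.5747, -0.2246, -0.0063]
orientation: [0.598, 0.378, -0.597, 0.379]
contact_force: [-0.2, 0.3, -0.4]
grip_width: 0.04
```

Call:
carry_out(
  moves=[
    {"x": 0, "y": 0, "z": 0, "roll": 0},
    {"x": 0, "y": 0, "z": 0, "roll": 0},
    {"x": 0, "y": 0, "z": 0, "roll": 0},
  ],
  claw=0,
  force=5,
)

```text
clock: 27.58
tool_pos: [0.5745, -0.2244, -0.0068]
orientation: [0.598, 0.378, -0.597, 0.379]
contact_force: [1.7, 1.8, 4.0]
grip_width: 0.0335
```

Call:
carry_out(
  moves=[
    {"x": 0, "y": 0, "z": 0, "roll": 0},
    {"x": 0, "y": 0, "z": 0, "roll": 0},
    {"x": 5, "y": 0, "z": 0, "roll": 0},
    {"x": 0, "y": 0, "z": 0, "roll": 0},
  ],
  claw=0.43,
)

```text
clock: 28.08
tool_pos: [0.5734, -0.2241, -0.0133]
orientation: [-0.597, -0.379, 0.598, -0.378]
contact_force: [-1.0, -0.9, -0.5]
grip_width: 0.04
```

Call:
carry_out(
  moves=[
    {"x": 0, "y": 0, "z": 0, "roll": 0},
    {"x": 0, "y": 0, "z": 0, "roll": 0},
    {"x": 0, "y": 0, "z": 0, "roll": 0},
  ],
  claw=0,
  force=5,
)

```text
clock: 28.45
tool_pos: [0.5739, -0.2243, -0.0125]
orientation: [0.597, 0.378, -0.597, 0.378]
contact_force: [-0.5, -0.7, -0.8]
grip_width: 0.0338
```

Call:
carry_out(
  moves=[
    {"x": -30, "y": 0, "z": 0, "roll": 0},
    {"x": -50, "y": 0, "z": 0, "roll": 0},
    {"x": -50, "y": 0, "z": 0, "roll": 0},
    {"x": -50, "y": 0, "z": 0, "roll": 0},
    {"x": 0, "y": 0, "z": 0, "roll": 0},
    {"x": 0, "y": 0, "z": 0, "roll": 0},
  ],
)

```text
clock: 29.2
tool_pos: [0.5734, -0.2241, 0.1666]
orientation: [-0.597, -0.379, 0.598, -0.378]
contact_force: [0.1, -0.3, -1.6]
grip_width: 0.0306
```

```bash
python3 lk.py 23
```

```text
TCP [ 0.5734 -0.2241  0.1666] t 29.2 grip 0.0306 [ 0.1 -0.3 -1.6] y [ 0.904 -0.428] z [-0.428 -0.904]
```

View pics/w23.png

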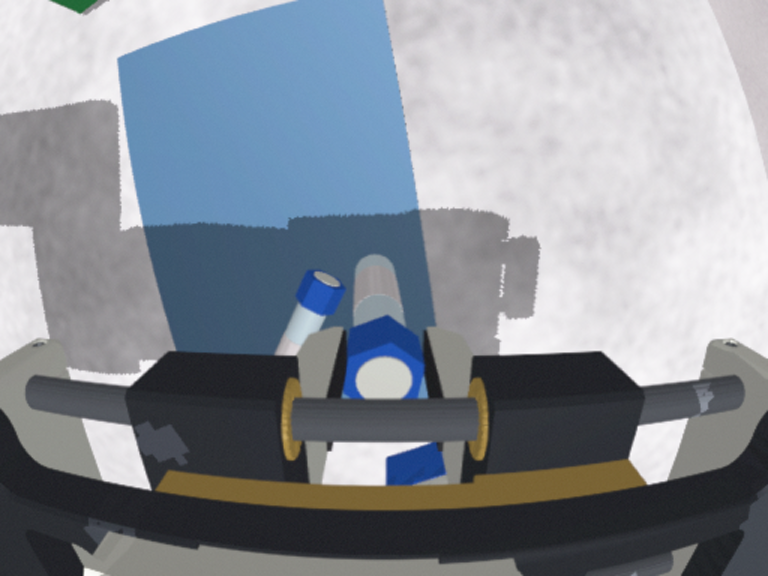

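```bash
python3 fw.py 300 300 374 255 385 376
```

```text
well [ 0.5111 -0.2157  0.06  ] tool [106.1 -59.4  19. ]
footedge [ 0.5736 -0.2066  0.0759] tool [ 90.   -6.8 -15.9]
cap [ 0.5704 -0.2304  0.2019] tool [-36.    0.1   6.9]
```

Call:
carry_out(
  moves=[
    {"x": -30, "y": 0, "z": 0, "roll": 0.14},
    {"x": -35, "y": 0, "z": 0, "roll": 0.14},
    {"x": 0, "y": -20, "z": -16.5, "roll": 0},
    {"x": 0, "y": -32, "z": -27, "roll": 0},
    {"x": 0, "y": -32, "z": -27, "roll": 0},
    {"x": 0, "y": -32, "z": -27, "roll": 0},
    {"x": 0, "y": -32, "z": -27, "roll": 0},
    {"x": 0, "y": -32, "z": -27, "roll": 0},
    {"x": 0, "y": -32, "z": -27, "roll": 0},
    {"x": 0, "y": -32, "z": -27, "roll": 0},
    {"x": 0, "y": -30, "z": -25, "roll": 0},
    {"x": 0, "y": -19, "z": -15, "roll": 0},
  ],
  force=10,
)

```text
clock: 30.75
tool_pos: [0.5143, 0.1556, 0.2302]
orientation: [-0.643, -0.293, 0.645, -0.292]
contact_force: [-0.1, 1.1, -0.5]
grip_width: 0.0305
```

```bash
python3 lk.py 24
```

```text
TCP [0.5143 0.1556 0.2302] t 30.75 grip 0.0305 [-0.1  1.1 -0.5] y [ 0.753 -0.658] z [-0.658 -0.753]
```

View pics/w24.png

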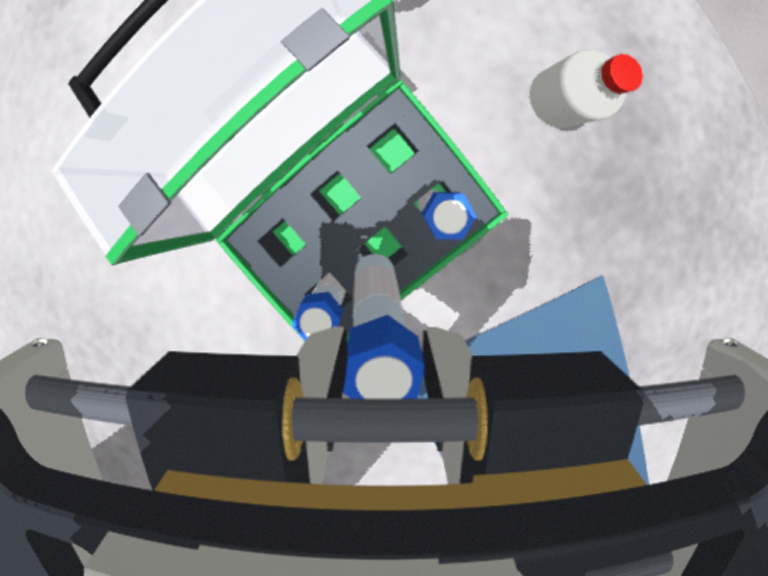

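```bash
python3 fw.py 384 246 376 254 385 376
```

```text
well [0.5181 0.1637 0.06  ] tool [170.2  -0.4  -8. ]
footedge [0.5202 0.1734 0.1402] tool [ 90.   -5.5 -16.5]
cap [0.5095 0.152  0.2662] tool [-36.    0.2   7. ]
```

Call:
carry_out(
  moves=[
    {"x": 20, "y": 2.5, "z": 0, "roll": 0},
    {"x": 25, "y": 0, "z": 0, "roll": 0},
    {"x": 15, "y": 0, "z": 0, "roll": 0},
    {"x": 0, "y": 0, "z": 0, "roll": 0},
  ],
  force=6,
)

```text
clock: 31.3
tool_pos: [0.5171, 0.1518, 0.1709]
orientation: [-0.643, -0.292, 0.645, -0.291]
contact_force: [0.4, -0.2, -0.0]
grip_width: 0.0304
```

```bash
python3 lk.py 25
```

```text
TCP [0.5171 0.1518 0.1709] t 31.3 grip 0.0304 [ 0.4 -0.2 -0. ] y [ 0.751 -0.66 ] z [-0.66  -0.751]
```

View pics/w25.png

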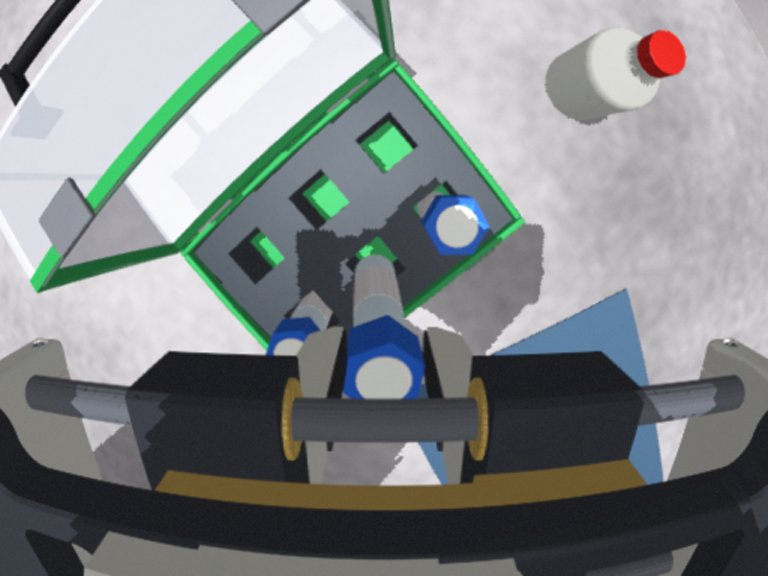

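```bash
python3 fw.py 375 264 375 256 385 376
```

```text
well [0.5161 0.1602 0.06  ] tool [112.   -6.6  -5.3]
footedge [0.5231 0.1674 0.082 ] tool [ 90.   -6.1 -15.2]
cap [0.5133 0.1465 0.208 ] tool [-36.    0.1   7. ]
```

Call:
carry_out(
  moves=[
    {"x": 12, "y": 0, "z": 0, "roll": 0},
    {"x": 12, "y": 0, "z": 0, "roll": 0},
    {"x": 9, "y": -1, "z": -2, "roll": 0},
    {"x": 9, "y": -1, "z": -2, "roll": 0},
    {"x": 0, "y": 0, "z": 0, "roll": 0},
  ],
)

```text
clock: 31.98
tool_pos: [0.519, 0.1563, 0.1297]
orientation: [-0.644, -0.291, 0.645, -0.291]
contact_force: [-0.3, -0.4, 0.4]
grip_width: 0.0306
```

Call:
carry_out(
  moves=[
    {"x": 9, "y": -1, "z": -2, "roll": 0},
    {"x": 9, "y": -1, "z": -2, "roll": 0},
    {"x": 4, "y": -1, "z": -2, "roll": 0},
    {"x": 0, "y": 0, "z": 0, "roll": 0},
  ],
)

```text
clock: 32.48
tool_pos: [0.5208, 0.1629, 0.1081]
orientation: [-0.644, -0.291, 0.645, -0.291]
contact_force: [0.2, -0.4, 0.2]
grip_width: 0.0304
```

```bash
python3 lk.py 26
```

```text
TCP [0.5208 0.1629 0.1081] t 32.48 grip 0.0304 [ 0.2 -0.4  0.2] y [ 0.751 -0.661] z [-0.661 -0.751]
```

View pics/w26.png

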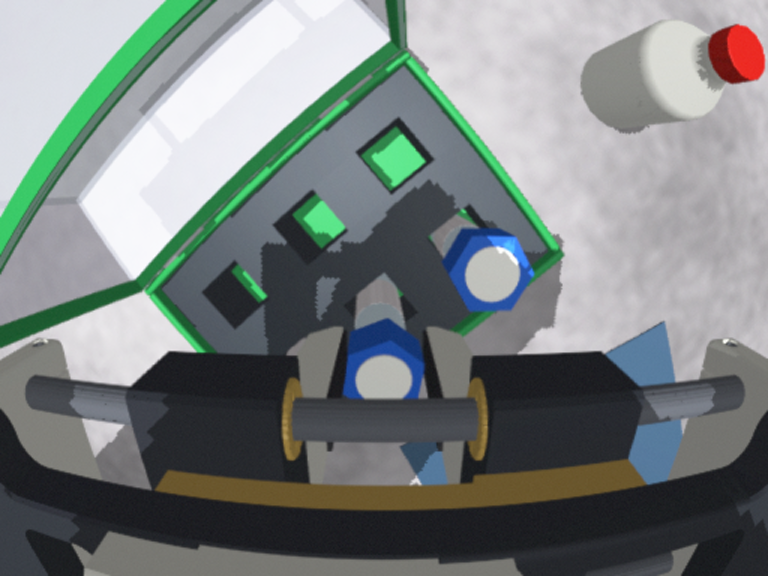

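Call:
carry_out(
  moves=[
    {"x": 4, "y": 0, "z": 0, "roll": 0},
    {"x": 0, "y": 0, "z": 0, "roll": 0},
  ],
)

```text
clock: 32.78
tool_pos: [0.5208, 0.1627, 0.1042]
orientation: [-0.644, -0.291, 0.644, -0.291]
contact_force: [0.4, 0.6, -1.2]
grip_width: 0.0302
```

Call:
carry_out(
  moves=[
    {"x": 0, "y": 0, "z": 0, "roll": 0},
    {"x": 0, "y": 0, "z": 0, "roll": 0},
    {"x": 0, "y": 0, "z": 0, "roll": 0},
    {"x": -20, "y": 0, "z": 0, "roll": 0},
    {"x": -50, "y": 0, "z": 0, "roll": 0},
    {"x": -50, "y": 0, "z": 0, "roll": 0},
  ],
  claw=0.43,
  force=5,
)

```text
clock: 33.52
tool_pos: [0.5207, 0.1627, 0.2258]
orientation: [-0.644, -0.291, 0.645, -0.291]
contact_force: [0.9, 0.6, -0.1]
grip_width: 0.0394
```

```bash
python3 lk.py 27;  python3 - <<'E'
from h import *
p,M,o=tool();im=camera("wrist")
for b in blobs(blue(im)): print(b[0].round(1),b[1][4],plane("wrist",b[0],.125)[0].round(4))
t=save("top","t27",(110,130,400,280),2.7)
for b in blobs(blue(t)): print(b[0].round(1),b[1][4],plane("top",b[0],.022)[0].round(4))
for b in blobs(white(t),60): print("w",b[0].round(1),b[1][4],plane("top",b[0],.022)[0].round(4))
E
```

```text
TCP [0.5207 0.1627 0.2258] t 33.52 grip 0.0394 [ 0.9  0.6 -0.1] y [ 0.75  -0.661] z [-0.661 -0.75 ]
[295.  154.5] 474 [0.5725 0.1596 0.125 ]
[250.4 187.2] 490 [0.5163 0.1639 0.125 ]
[210.9 214. ] 316 [0.4656 0.1697 0.125 ]
[301.4 215.9] 57 [ 0.5158 -0.2257  0.022 ]
w [372.7 212.3] 865 [ 0.5317 -0.484   0.022 ]
w [312.6 230. ] 115 [ 0.4657 -0.2657  0.022 ]
```

View pics/w27.png

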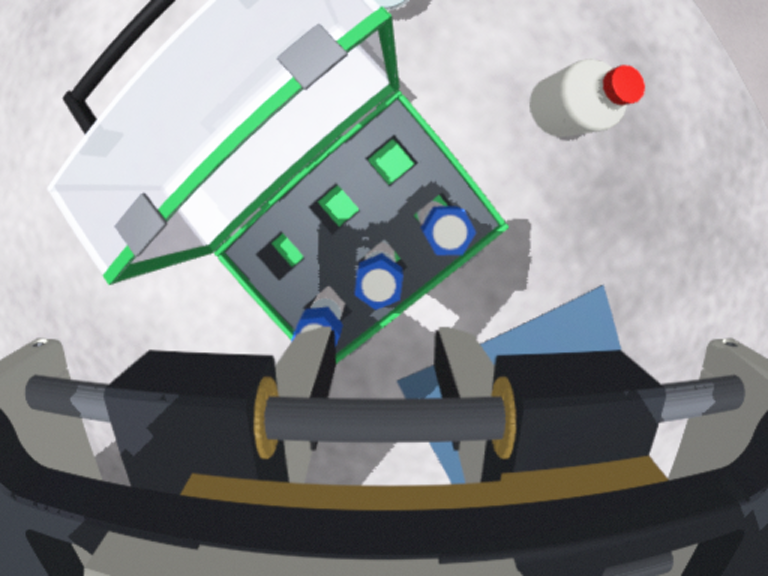

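Call:
carry_out(
  moves=[
    {"x": 0, "y": 31.9, "z": 35.3, "roll": 0},
    {"x": 0, "y": 31.9, "z": 35.3, "roll": 0},
    {"x": 0, "y": 31.9, "z": 35.3, "roll": 0},
    {"x": 0, "y": 31.9, "z": 35.3, "roll": 0},
    {"x": 0, "y": 31.9, "z": 35.3, "roll": 0},
    {"x": 0, "y": 31.9, "z": 35.3, "roll": 0},
    {"x": 0, "y": 31.9, "z": 35.3, "roll": 0},
    {"x": 0, "y": 31.9, "z": 35.3, "roll": 0},
    {"x": 40, "y": 0, "z": 0, "roll": 0.173},
    {"x": 40, "y": 0, "z": 0, "roll": 0},
    {"x": 0, "y": 0, "z": 0, "roll": 0},
  ],
  claw=0.5,
)

```text
clock: 35.05
tool_pos: [0.5237, -0.2169, 0.141]
orientation: [-0.665, -0.236, 0.669, -0.233]
contact_force: [0.2, -0.8, -0.9]
grip_width: 0.0464
```

```bash
python3 lk.py 28
```

```text
TCP [ 0.5237 -0.2169  0.141 ] t 35.05 grip 0.0464 [ 0.2 -0.8 -0.9] y [ 0.626 -0.78 ] z [-0.78  -0.626]
```

View pics/w28.png

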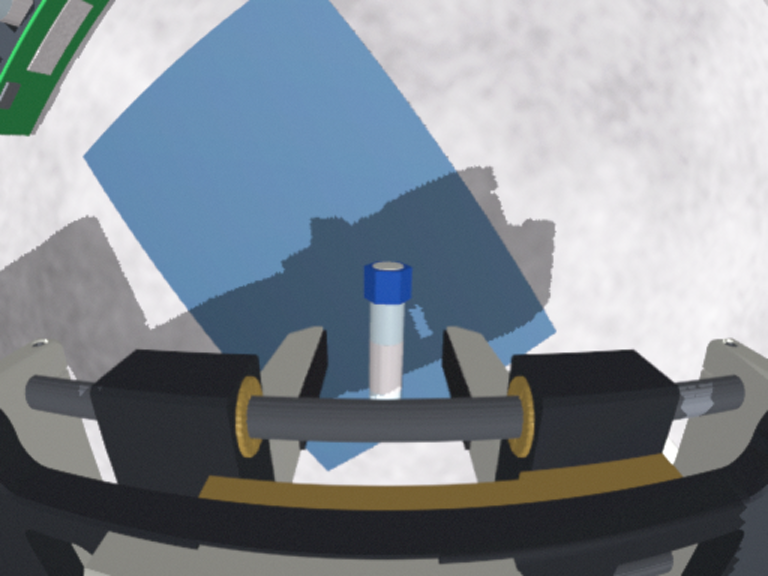

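```bash
python3 ce.py 388 268 387 303
```

```text
[ 0.5257 -0.2197  0.017 ] tool [126.4   2.5   0.8]
[ 0.5076 -0.2333  0.03  ] tool [113.4   1.8  23.4]
```

Call:
carry_out(
  moves=[
    {"x": 45, "y": 2, "z": 0, "roll": 0},
    {"x": 45, "y": 0, "z": 0, "roll": 0},
    {"x": 40, "y": 0, "z": 0, "roll": 0},
    {"x": 16, "y": 0, "z": 0, "roll": 0},
    {"x": 4, "y": 0, "z": 0, "roll": 0},
    {"x": 0, "y": 0, "z": 0, "roll": 0},
  ],
)

```text
clock: 35.85
tool_pos: [0.528, -0.2198, -0.0041]
orientation: [0.668, 0.234, -0.667, 0.235]
contact_force: [0.4, 0.7, 0.7]
grip_width: 0.0464
```

Call:
carry_out(
  moves=[
    {"x": 5, "y": -2.5, "z": 1, "roll": 0},
    {"x": 3, "y": 0, "z": 0, "roll": 0},
    {"x": 0, "y": 0, "z": 0, "roll": 0},
  ],
)

```text
clock: 36.22
tool_pos: [0.5247, -0.2181, -0.0136]
orientation: [-0.667, -0.234, 0.667, -0.234]
contact_force: [0.3, -0.3, -0.1]
grip_width: 0.0464
```

Call:
carry_out(
  moves=[
    {"x": 0, "y": 0, "z": 0, "roll": 0},
    {"x": 0, "y": 0, "z": 0, "roll": 0},
    {"x": 0, "y": 0, "z": 0, "roll": 0},
  ],
  claw=0,
  force=5,
)

```text
clock: 36.6
tool_pos: [0.5248, -0.2181, -0.0135]
orientation: [0.667, 0.234, -0.667, 0.234]
contact_force: [0.0, -0.3, 0.6]
grip_width: 0.0338
```

Call:
carry_out(
  moves=[
    {"x": -30, "y": 0, "z": 0, "roll": 0},
    {"x": -50, "y": 0, "z": 0, "roll": 0},
    {"x": -50, "y": 0, "z": 0, "roll": 0},
    {"x": -50, "y": 0, "z": 0, "roll": 0},
    {"x": 0, "y": 0, "z": 0, "roll": 0},
    {"x": 0, "y": 0, "z": 0, "roll": 0},
  ],
)

```text
clock: 37.35
tool_pos: [0.5243, -0.2179, 0.1656]
orientation: [-0.667, -0.235, 0.667, -0.234]
contact_force: [-0.3, 0.3, -0.7]
grip_width: 0.0339
```

```bash
python3 lk.py 29
```

```text
TCP [ 0.5243 -0.2179  0.1656] t 37.35 grip 0.0339 [-0.3  0.3 -0.7] y [ 0.625 -0.78 ] z [-0.78  -0.625]
```

View pics/w29.png

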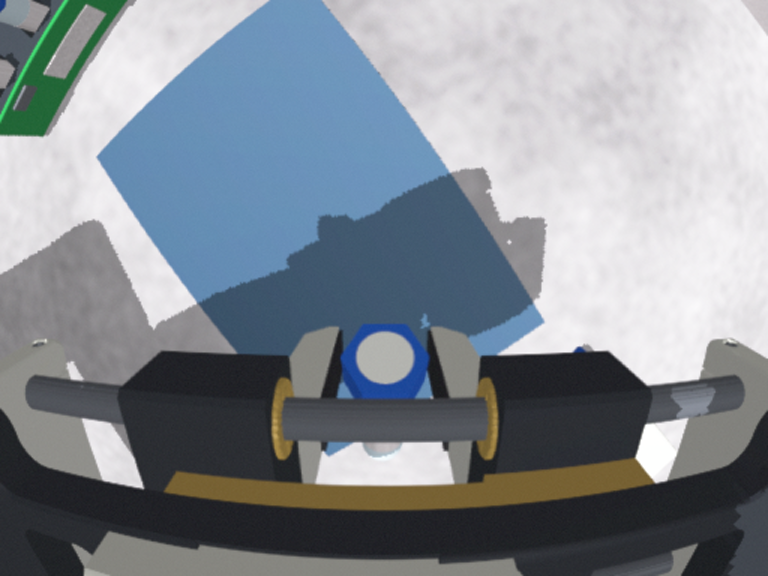

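Call:
carry_out(
  moves=[
    {"x": -40, "y": 0, "z": 0, "roll": 0},
    {"x": -20, "y": 0, "z": 30, "roll": 0},
    {"x": 0, "y": 0, "z": 15, "roll": 0},
    {"x": 0, "y": 0, "z": 0, "roll": 0},
  ],
  force=3,
)

```text
clock: 37.9
tool_pos: [0.4887, -0.2463, 0.2248]
orientation: [-0.667, -0.235, 0.668, -0.233]
contact_force: [-0.5, 0.1, -0.9]
grip_width: 0.0341
```

```bash
python3 lk.py 30; python3 - <<'E'
from h import *
s=save("scene","s30",(150,70,310,230),4)
p,M,o=tool()
for th in range(-20,45,5):
    t=np.radians(th);X=p+M@np.array([-.031+.12*np.cos(t),0,.005+.12*np.sin(t)])
    print(th,(proj("wrist",X)*1.5).round(0))
E
```

```text
TCP [ 0.4887 -0.2463  0.2248] t 37.9 grip 0.0341 [-0.5  0.1 -0.9] y [ 0.624 -0.781] z [-0.781 -0.624]
-20 [[385. 225.]]
-15 [[385. 240.]]
-10 [[385. 256.]]
-5 [[385. 271.]]
0 [[385. 287.]]
5 [[385. 302.]]
10 [[385. 318.]]
15 [[385. 334.]]
20 [[385. 350.]]
25 [[385. 365.]]
30 [[385. 381.]]
35 [[385. 397.]]
40 [[385. 413.]]
```

View pics/w30.png

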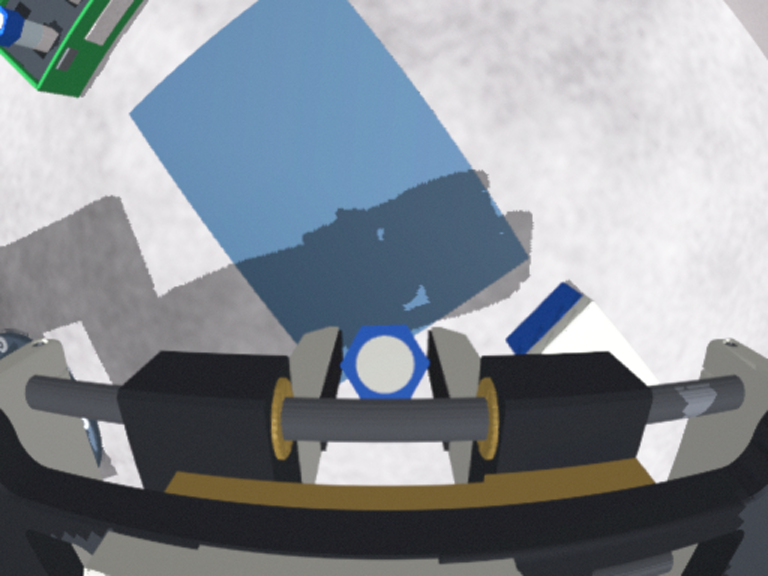

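View pics/s30.png

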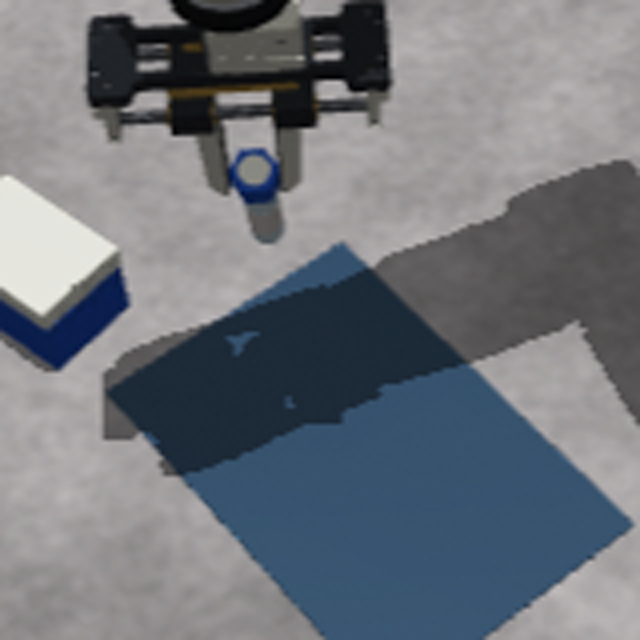

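Call:
carry_out(
  moves=[
    {"x": 15, "y": 0, "z": 0, "roll": 0},
    {"x": 15, "y": 0, "z": 0, "roll": 0},
    {"x": -50, "y": 0, "z": 30, "roll": 0},
    {"x": -15, "y": 0, "z": 15, "roll": 0},
    {"x": 0, "y": 0, "z": 5, "roll": 0},
    {"x": 0, "y": 0, "z": 0, "roll": 0},
  ],
)

```text
clock: 38.75
tool_pos: [0.4503, -0.2771, 0.2599]
orientation: [-0.667, -0.235, 0.668, -0.234]
contact_force: [-0.8, -1.4, -0.9]
grip_width: 0.0341
```

```bash
python3 lk.py 31
```

```text
TCP [ 0.4503 -0.2771  0.2599] t 38.75 grip 0.0341 [-0.8 -1.4 -0.9] y [ 0.625 -0.78 ] z [-0.78  -0.625]
```

View pics/w31.png

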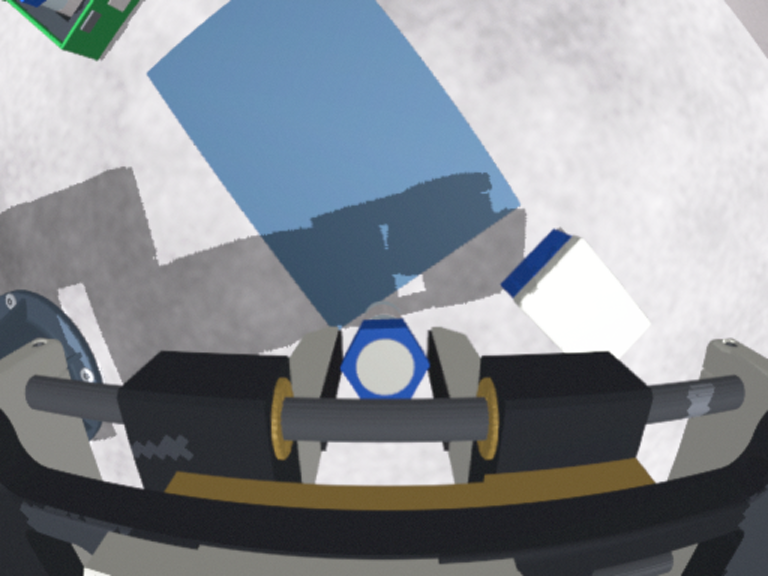

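Call:
carry_out(
  moves=[
    {"x": 0, "y": 0, "z": 0, "roll": -0.18},
    {"x": 0, "y": 0, "z": 0, "roll": -0.18},
    {"x": 0, "y": 0, "z": 0, "roll": -0.18},
    {"x": 0, "y": 0, "z": 0, "roll": -0.18},
    {"x": 0, "y": 0, "z": 0, "roll": -0.18},
    {"x": 0, "y": 0, "z": -10, "roll": 0},
    {"x": 0, "y": 0, "z": -20, "roll": 0},
    {"x": 0, "y": 0, "z": -30, "roll": 0},
    {"x": 0, "y": 0, "z": -40, "roll": 0},
    {"x": 0, "y": 0, "z": -50, "roll": 0},
    {"x": 0, "y": 0, "z": 0, "roll": 0},
    {"x": 0, "y": 0, "z": 0, "roll": 0},
  ],
)

```text
clock: 40.3
tool_pos: [0.4499, -0.127, 0.2615]
orientation: [0.499, 0.501, -0.499, 0.501]
contact_force: [-0.7, -0.7, -0.8]
grip_width: 0.034
```

```bash
python3 lk.py 32
```

```text
TCP [ 0.4499 -0.127   0.2615] t 40.3 grip 0.034 [-0.7 -0.7 -0.8] y [1.    0.004] z [ 0.004 -1.   ]
```

View pics/w32.png

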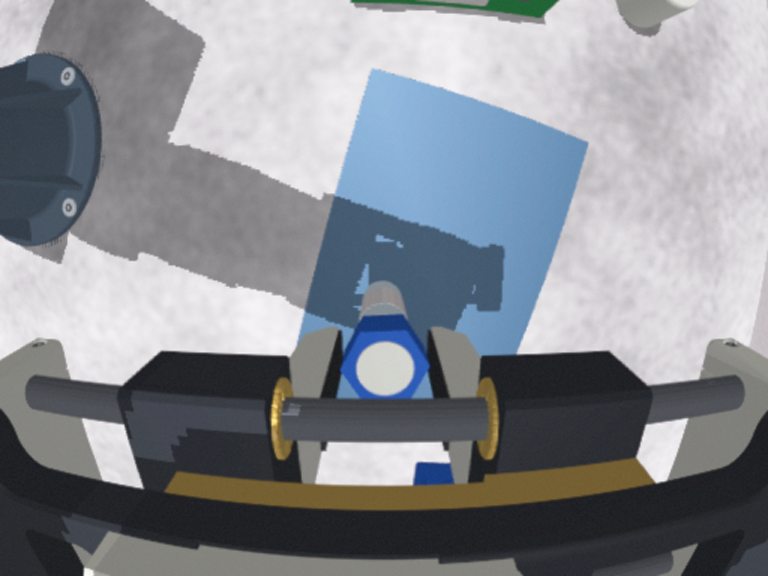

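Call:
carry_out(
  moves=[
    {"x": 0, "y": 0, "z": -10, "roll": 0},
    {"x": 0, "y": 1, "z": -22, "roll": 0},
    {"x": 0, "y": 1, "z": -34, "roll": 0},
    {"x": 0, "y": 1, "z": -40, "roll": 0},
    {"x": 0, "y": 1, "z": -40, "roll": 0},
    {"x": 0, "y": 1, "z": -40, "roll": 0},
    {"x": 0, "y": 1, "z": -40, "roll": 0},
    {"x": 0, "y": 1, "z": -40, "roll": 0},
    {"x": 0, "y": 0, "z": -34, "roll": 0},
    {"x": 0, "y": 0, "z": -24, "roll": 0},
    {"x": 0, "y": 0, "z": -12, "roll": 0},
    {"x": 0, "y": 0, "z": -6, "roll": 0},
  ],
  force=12,
)

```text
clock: 41.85
tool_pos: [0.4552, 0.2146, 0.2613]
orientation: [0.499, 0.501, -0.499, 0.501]
contact_force: [0.6, 0.3, -0.1]
grip_width: 0.0336
```

Call:
carry_out(
  moves=[
    {"x": 20, "y": 0, "z": 0, "roll": 0},
    {"x": 10, "y": 0, "z": 0, "roll": 0},
    {"x": 0, "y": 0, "z": 0, "roll": 0},
  ],
)

```text
clock: 42.22
tool_pos: [0.455, 0.214, 0.231]
orientation: [0.499, 0.501, -0.499, 0.501]
contact_force: [0.7, 0.2, -0.5]
grip_width: 0.0334
```

```bash
python3 lk.py 33
```

```text
TCP [0.455 0.214 0.231] t 42.23 grip 0.0334 [ 0.7  0.2 -0.5] y [1.    0.004] z [ 0.004 -1.   ]
```

View pics/w33.png

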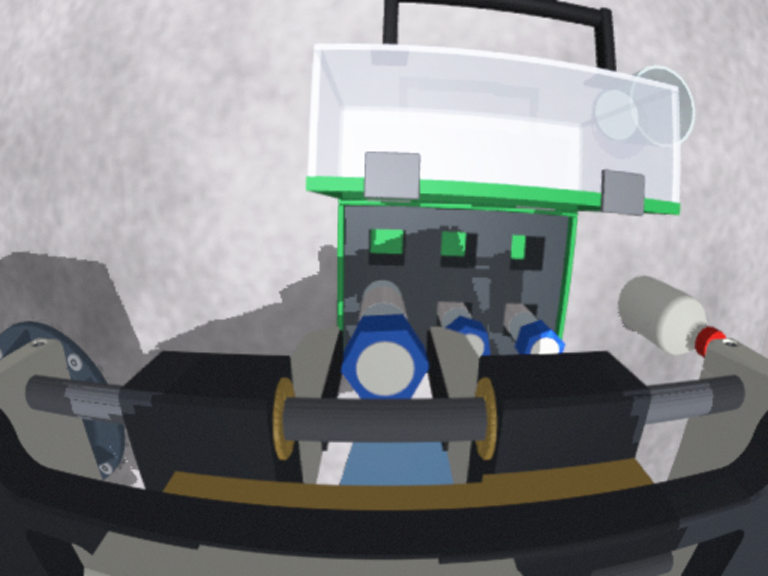

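```bash
python3 fw.py 387 246 380 281 385 368
```

```text
well [0.4573 0.2222 0.06  ] tool [171.6   2.   -8. ]
footedge [0.4523 0.2131 0.1416] tool [90.  -3.   1.1]
cap [0.4555 0.2107 0.2676] tool [-36.    0.2   3.5]
```

Call:
carry_out(
  moves=[
    {"x": 15, "y": 2, "z": -8, "roll": 0},
    {"x": 20, "y": 1.5, "z": -7, "roll": 0},
    {"x": 20, "y": 0, "z": 0, "roll": 0},
    {"x": 5, "y": 0, "z": 0, "roll": 0},
    {"x": 0, "y": 0, "z": 0, "roll": 0},
  ],
  force=7,
)

```text
clock: 42.9
tool_pos: [0.4587, 0.2297, 0.1714]
orientation: [0.499, 0.501, -0.499, 0.501]
contact_force: [-0.7, 0.9, -0.4]
grip_width: 0.0336
```

```bash
python3 lk.py 34
```

```text
TCP [0.4587 0.2297 0.1714] t 42.9 grip 0.0336 [-0.7  0.9 -0.4] y [1.    0.005] z [ 0.005 -1.   ]
```

View pics/w34.png

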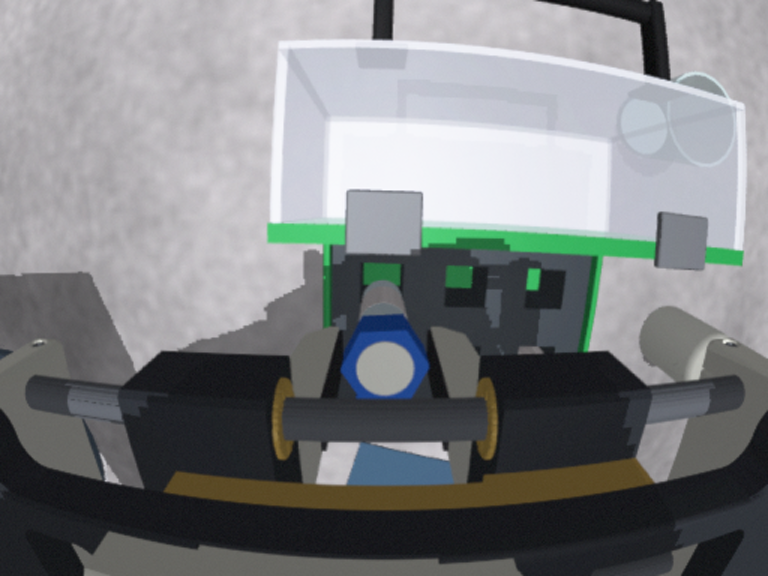

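```bash
python3 fw.py 382 284 380 281 385 368; python3 - <<'E'
from h import *
p,M,o=tool()
for z in (.205,.212): print(plane("wrist",[(385/1.5,252/1.5),(520/1.5,250/1.5)],z).round(4))
t=save("top","t34",(110,160,230,255),6)
s=save("scene","s34",(270,100,430,250),4)
E
```

```text
well [0.4572 0.221  0.06  ] tool [111.9  -1.8   8.8]
footedge [0.456  0.2286 0.0819] tool [90.  -3.   1.1]
cap [0.4591 0.2263 0.2079] tool [-36.    0.2   3.4]
[[0.4588 0.2704 0.205 ]
 [0.5086 0.2718 0.205 ]]
[[0.4588 0.2717 0.212 ]
 [0.5064 0.273  0.212 ]]
```

View pics/s34.png

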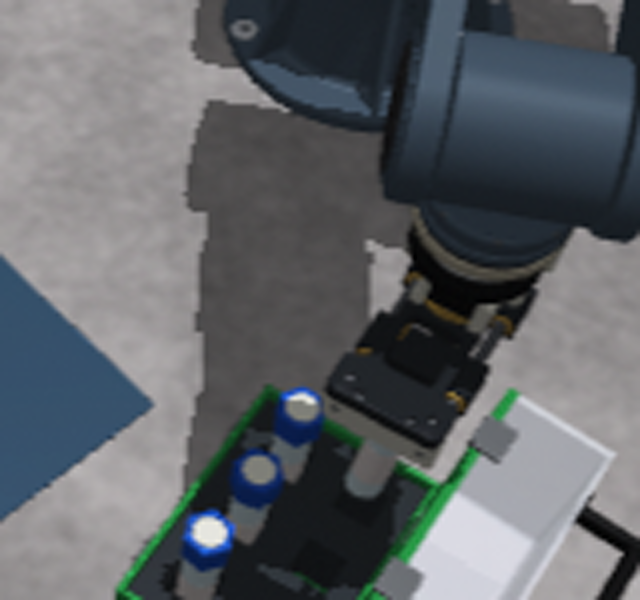

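Call:
carry_out(
  moves=[
    {"x": 12, "y": 0.5, "z": -1, "roll": 0},
    {"x": 12, "y": 0, "z": 0, "roll": 0},
    {"x": 10, "y": 0, "z": 2, "roll": 0},
    {"x": 8, "y": 0, "z": 2, "roll": 0},
    {"x": 0, "y": 0, "z": 0, "roll": 0},
  ],
)

```text
clock: 43.68
tool_pos: [0.4588, 0.2262, 0.1288]
orientation: [0.498, 0.501, -0.499, 0.501]
contact_force: [-0.8, -0.3, -0.5]
grip_width: 0.0339
```

Call:
carry_out(
  moves=[
    {"x": 8, "y": 0, "z": 2, "roll": 0},
    {"x": 4, "y": 0, "z": 0.5, "roll": 0},
    {"x": 0, "y": 0, "z": 0, "roll": 0},
  ],
)

```text
clock: 44.05
tool_pos: [0.459, 0.2239, 0.1171]
orientation: [0.499, 0.501, -0.499, 0.501]
contact_force: [0.5, 0.5, -0.1]
grip_width: 0.0339
```

```bash
python3 lk.py 35
```

```text
TCP [0.459  0.2239 0.1171] t 44.05 grip 0.0339 [ 0.5  0.5 -0.1] y [1.    0.005] z [ 0.005 -1.   ]
```

View pics/w35.png

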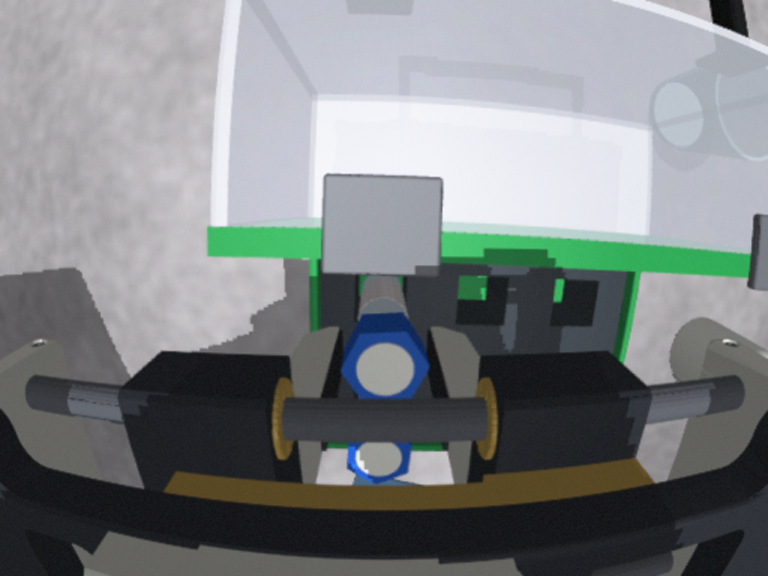

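Call:
carry_out(
  moves=[
    {"x": 4, "y": 0, "z": 0, "roll": 0},
    {"x": 2, "y": 0, "z": 0, "roll": 0},
    {"x": 0, "y": 0, "z": 0, "roll": 0},
  ],
)

```text
clock: 44.48
tool_pos: [0.459, 0.224, 0.1113]
orientation: [0.499, 0.501, -0.499, 0.501]
contact_force: [0.3, 0.6, 0.5]
grip_width: 0.0335
```

Call:
carry_out(
  moves=[
    {"x": 0, "y": 0, "z": 0, "roll": 0},
    {"x": 0, "y": 0, "z": 0, "roll": 0},
    {"x": 0, "y": 0, "z": 0, "roll": 0},
    {"x": -30, "y": 0, "z": 0, "roll": 0},
    {"x": -50, "y": 0, "z": 10, "roll": 0},
    {"x": -50, "y": 0, "z": 20, "roll": 0},
    {"x": -40, "y": 0, "z": 30, "roll": 0},
    {"x": 0, "y": 0, "z": 0, "roll": 0},
  ],
  claw=0.45,
)

```text
clock: 45.48
tool_pos: [0.4606, 0.1631, 0.2843]
orientation: [0.501, 0.5, -0.498, 0.502]
contact_force: [0.7, -0.3, -1.2]
grip_width: 0.0419
```

```bash
python3 lk.py 36; python3 - <<'E'
from h import *
t=save("top","t36",(110,130,400,280),2.7)
s=save("scene","s36",(270,100,430,250),4)
im=camera("wrist")
for b in blobs(blue(im)): print(b[0].round(1),b[1][4],plane("wrist",b[0],.125)[0].round(4))
E
```

```text
TCP [0.4606 0.1631 0.2843] t 45.48 grip 0.0419 [ 0.7 -0.3 -1.2] y [1.    0.003] z [ 0.003 -1.   ]
[254.9 127.5] 320 [0.4565 0.218  0.125 ]
[254.2 173.2] 359 [0.456 0.164 0.125]
[302.  173.8] 374 [0.513  0.1637 0.125 ]
[346.6 176.8] 382 [0.5691 0.1608 0.125 ]
```

View pics/w36.png

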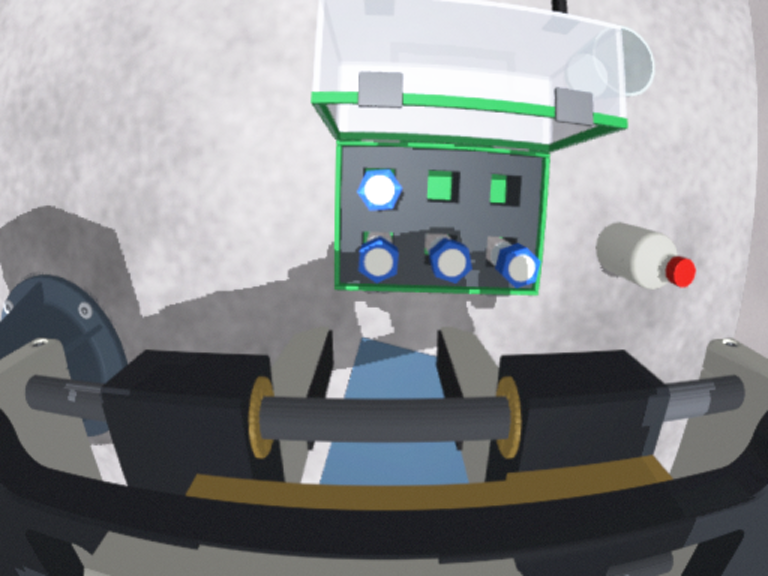

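View pics/s36.png

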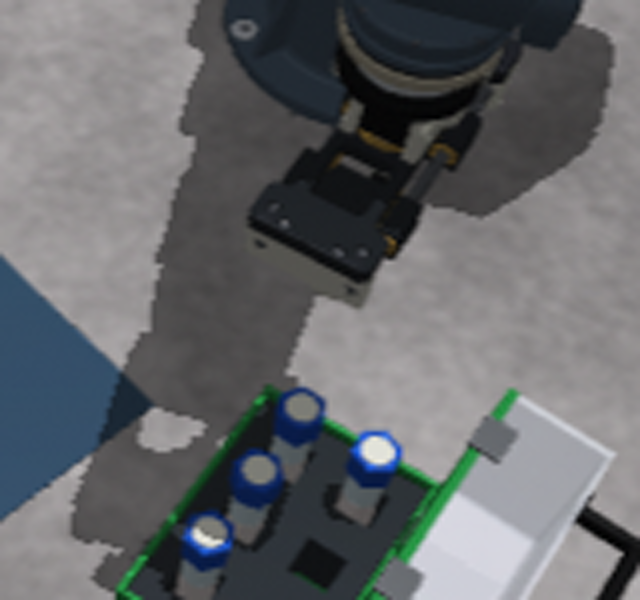

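View pics/t36.png

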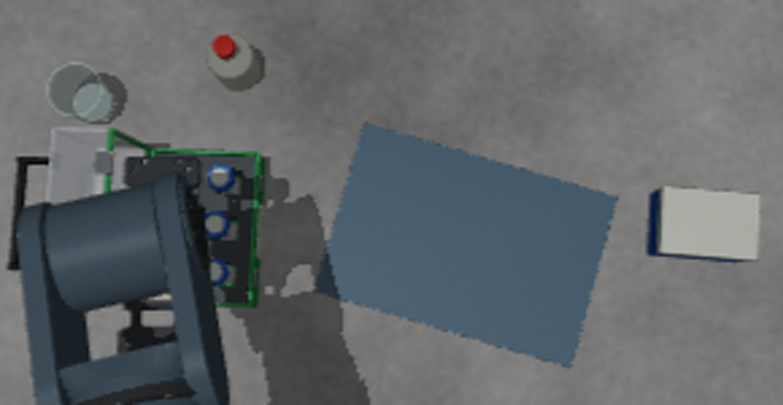

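```bash
python3 - <<'E'
from h import *
S=lambda x,y:(270+x/4,100+y/4);W=lambda x,y:(x/1.5,y/1.5)
for n,s,w in(("r6",(376,447),(380,189)),("w6",(303,405),(379,261)),("w5",(259,468),(453,261)),("w4",(209,532),(522,267))):
    X,e=tri(("scene",S(*s)),("wrist",W(*w)));print(n,X.round(4),np.round(e,4))
E
```

```text
r6 [0.4549 0.2191 0.1284] [0.0008 0.0008]
w6 [0.4542 0.1633 0.1294] [0.0006 0.0006]
w5 [0.5126 0.163  0.128 ] [0.0012 0.0012]
w4 [0.5709 0.1587 0.1255] [0.0008 0.0008]
```

All four cap tops measure about 0.126–0.129 m (nominal 0.132), at the well centres. The mat is empty, so I'll close the lid.

Call:
carry_out(
  moves=[
    {"x": 0, "y": 0, "z": 0, "roll": 0.175},
    {"x": 0, "y": 0, "z": 0, "roll": 0.175},
    {"x": 0, "y": 0, "z": 0, "roll": 0.175},
    {"x": 0, "y": 0, "z": 0, "roll": 0.175},
    {"x": 0, "y": 0, "z": 0, "roll": 0.175},
    {"x": 0, "y": 0, "z": 0, "roll": 0.175},
    {"x": 0, "y": 0, "z": 0, "roll": 0.175},
    {"x": 0, "y": 0, "z": 0, "roll": 0.175},
    {"x": 0, "y": 0, "z": 0, "roll": 0.18},
  ],
  claw=0.33,
)

```text
clock: 46.8
tool_pos: [0.4589, 0.1645, 0.2801]
orientation: [-0.706, 0.003, 0.708, 0.003]
contact_force: [-0.2, 0.6, 0.8]
grip_width: 0.0307
```

Call:
carry_out(
  moves=[
    {"x": 0, "y": -44, "z": -11, "roll": 0},
    {"x": 0, "y": -44, "z": -11, "roll": 0},
    {"x": 0, "y": -44, "z": -11, "roll": 0},
    {"x": 0, "y": -44, "z": -10, "roll": 0},
    {"x": 0, "y": -44, "z": -10, "roll": 0},
    {"x": 0, "y": 0, "z": 0, "roll": 0},
    {"x": 0, "y": 0, "z": 0, "roll": 0},
  ],
)

```text
clock: 47.68
tool_pos: [0.5128, 0.3837, 0.2802]
orientation: [-0.706, 0.002, 0.708, 0.001]
contact_force: [0.4, -0.6, 0.7]
grip_width: 0.0306
```

```bash
python3 lk.py 37; python3 - <<'E'
from h import *
print(proj("wrist",[[.57,.385,.172],[.46,.385,.172]])*1.5)
E
```

```text
TCP [0.5128 0.3837 0.2802] t 47.67 grip 0.0306 [ 0.4 -0.6  0.7] y [-0.003 -1.   ] z [-1.     0.003]
[[381.30393084 188.81780006]
 [382.10970199 343.56837201]]
```

View pics/w37.png

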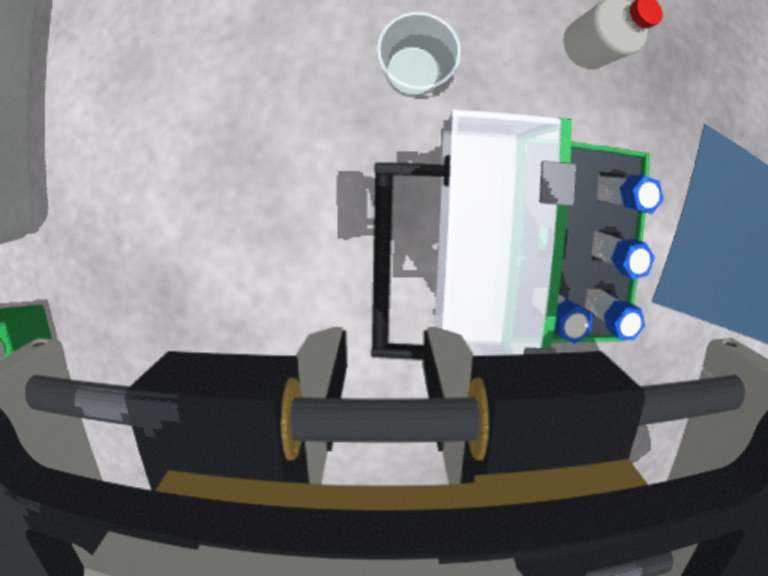

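Call:
carry_out(
  moves=[
    {"x": 40, "y": -1, "z": 0, "roll": 0},
    {"x": 40, "y": 0, "z": 0, "roll": 0},
    {"x": 25, "y": 0, "z": 0, "roll": 0},
    {"x": 15, "y": 0, "z": 0, "roll": 0},
    {"x": 0, "y": 0, "z": 0, "roll": 0},
  ],
)

```text
clock: 48.35
tool_pos: [0.5132, 0.3842, 0.1611]
orientation: [-0.707, 0.002, 0.707, 0.001]
contact_force: [0.4, -0.4, -0.0]
grip_width: 0.0305
```

Call:
carry_out(
  moves=[
    {"x": 10, "y": 0, "z": 0, "roll": 0},
    {"x": 8, "y": 0, "z": 0, "roll": 0},
    {"x": 0, "y": 0, "z": 0, "roll": 0},
  ],
)

```text
clock: 48.72
tool_pos: [0.5131, 0.3847, 0.1429]
orientation: [-0.707, 0.002, 0.707, 0.001]
contact_force: [-0.5, -0.5, -0.0]
grip_width: 0.0306
```

Call:
carry_out(
  moves=[
    {"x": 0, "y": 0, "z": 0, "roll": 0},
    {"x": 0, "y": 0, "z": 0, "roll": 0},
    {"x": 0, "y": 0, "z": 0, "roll": 0},
  ],
  claw=0,
  force=20,
)

```text
clock: 49.1
tool_pos: [0.5135, 0.3855, 0.144]
orientation: [0.707, -0.001, -0.707, -0.002]
contact_force: [-1.4, 3.6, 2.4]
grip_width: 0.0118
```

```bash
python3 - <<'E'
import numpy as np
th=np.radians(np.linspace(40.4,135.5,15));p=165*np.c_[np.cos(th),np.sin(th)];d=np.diff(p,axis=0);print(d.round(1).tolist())
E
```

```text
[[-13.5, 14.1], [-15.1, 12.4], [-16.5, 10.5], [-17.6, 8.5], [-18.5, 6.4], [-19.1, 4.1], [-19.5, 1.9], [-19.5, -0.5], [-19.4, -2.8], [-18.9, -5.0], [-18.2, -7.2], [-17.2, -9.3], [-16.0, -11.3], [-14.5, -13.1]]
```

Call:
carry_out(
  moves=[
    {"x": -14, "y": 13.5, "z": 0, "roll": 0},
    {"x": -12.5, "y": 15, "z": 0, "roll": 0},
    {"x": -10.5, "y": 16.5, "z": 0, "roll": 0},
    {"x": -8.5, "y": 17.5, "z": 0, "roll": 0},
  ],
)

```text
clock: 49.6
tool_pos: [0.5127, 0.3233, 0.1904]
orientation: [0.707, -0.0, -0.707, -0.002]
contact_force: [-2.6, 6.4, 3.9]
grip_width: 0.0112
```

Call:
carry_out(
  moves=[
    {"x": -6.5, "y": 18.5, "z": 0, "roll": 0},
    {"x": -4, "y": 19, "z": 0, "roll": 0},
    {"x": -2, "y": 19.5, "z": 0, "roll": 0},
    {"x": 0.5, "y": 19.5, "z": 0, "roll": 0},
  ],
)

```text
clock: 50.1
tool_pos: [0.5117, 0.2457, 0.2014]
orientation: [-0.706, 0.001, 0.708, 0.002]
contact_force: [-3.9, 1.8, 0.1]
grip_width: 0.0112
```

Call:
carry_out(
  moves=[
    {"x": 3, "y": 19.5, "z": 0, "roll": 0},
    {"x": 5, "y": 19, "z": 0, "roll": 0},
    {"x": 7, "y": 18, "z": 0, "roll": 0},
  ],
)

```text
clock: 50.48
tool_pos: [0.5113, 0.1889, 0.1858]
orientation: [-0.706, 0.001, 0.708, 0.002]
contact_force: [-5.4, 3.4, -1.0]
grip_width: 0.0113
```

Call:
carry_out(
  moves=[
    {"x": 9.5, "y": 17, "z": 0, "roll": 0},
    {"x": 11.5, "y": 16, "z": 0, "roll": 0},
    {"x": 10, "y": 12, "z": 0, "roll": 0},
    {"x": 0, "y": 0, "z": 0, "roll": 0},
  ],
)

```text
clock: 50.98
tool_pos: [0.5108, 0.1435, 0.154]
orientation: [-0.706, 0.002, 0.709, 0.001]
contact_force: [-7.0, -1.1, -1.6]
grip_width: 0.0111
```

```bash
python3 lk.py 38; python3 - <<'E'
from h import *
s=save("scene","s38",(270,100,430,250),4)
E
```

```text
TCP [0.5108 0.1435 0.154 ] t 50.98 grip 0.0111 [-7.  -1.1 -1.6] y [-0.005 -1.   ] z [-1.     0.005]
```

View pics/s38.png

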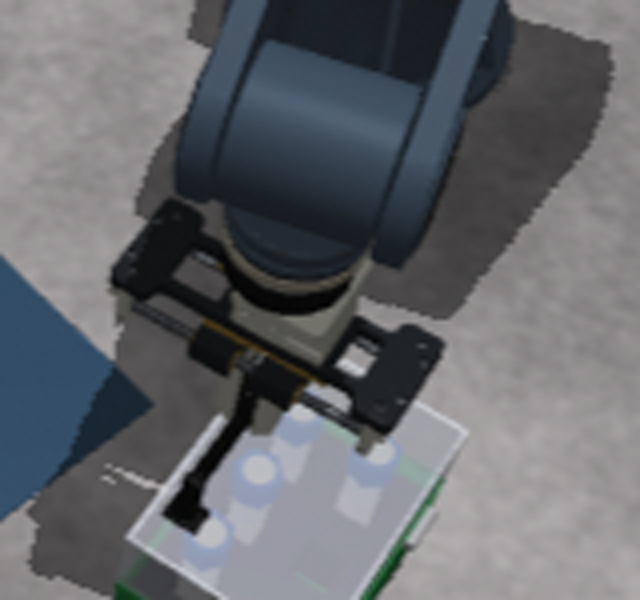

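Call:
carry_out(
  moves=[
    {"x": 2.5, "y": 2.5, "z": 0, "roll": 0},
    {"x": 0, "y": 0, "z": 0, "roll": 0},
  ],
)

```text
clock: 51.32
tool_pos: [0.5107, 0.1417, 0.1522]
orientation: [-0.706, 0.002, 0.708, 0.001]
contact_force: [-8.4, -1.8, 0.8]
grip_width: 0.0118
```

Call:
carry_out(
  moves=[
    {"x": 2.5, "y": 2, "z": 0, "roll": 0},
    {"x": 0, "y": 0, "z": 0, "roll": 0},
  ],
)

```text
clock: 51.58
tool_pos: [0.512, 0.1415, 0.1515]
orientation: [-0.707, 0.001, 0.707, 0.002]
contact_force: [-8.9, 8.7, 12.2]
grip_width: 0.0112
```

Call:
carry_out(
  moves=[
    {"x": 2, "y": 0.5, "z": 0, "roll": 0},
    {"x": 0, "y": 0, "z": 0, "roll": 0},
  ],
)

```text
clock: 51.82
tool_pos: [0.5133, 0.1415, 0.1506]
orientation: [0.708, -0.0, -0.706, -0.003]
contact_force: [-7.4, 9.9, 18.5]
grip_width: 0.0109
```

Call:
carry_out(
  moves=[
    {"x": 0, "y": 0, "z": 0, "roll": 0},
    {"x": 0, "y": 0, "z": 0, "roll": 0},
    {"x": 0, "y": 0, "z": 0, "roll": 0},
  ],
  claw=0.35,
)

```text
clock: 52.2
tool_pos: [0.5124, 0.1392, 0.1479]
orientation: [-0.707, 0.002, 0.707, 0.001]
contact_force: [0.0, -0.3, -0.3]
grip_width: 0.0316
```

Call:
carry_out(
  moves=[
    {"x": -30, "y": 0, "z": 0, "roll": 0},
    {"x": -50, "y": 0, "z": 0, "roll": 0},
    {"x": -20, "y": 0, "z": 0, "roll": 0},
    {"x": 0, "y": 0, "z": 0, "roll": 0},
  ],
)

```text
clock: 52.7
tool_pos: [0.5129, 0.1393, 0.249]
orientation: [0.708, -0.001, -0.706, -0.002]
contact_force: [-0.1, 0.7, -0.8]
grip_width: 0.0325
```

```bash
python3 lk.py 39
```

```text
TCP [0.5129 0.1393 0.249 ] t 52.7 grip 0.0325 [-0.1  0.7 -0.8] y [-0.004 -1.   ] z [-1.     0.004]
```

View pics/w39.png

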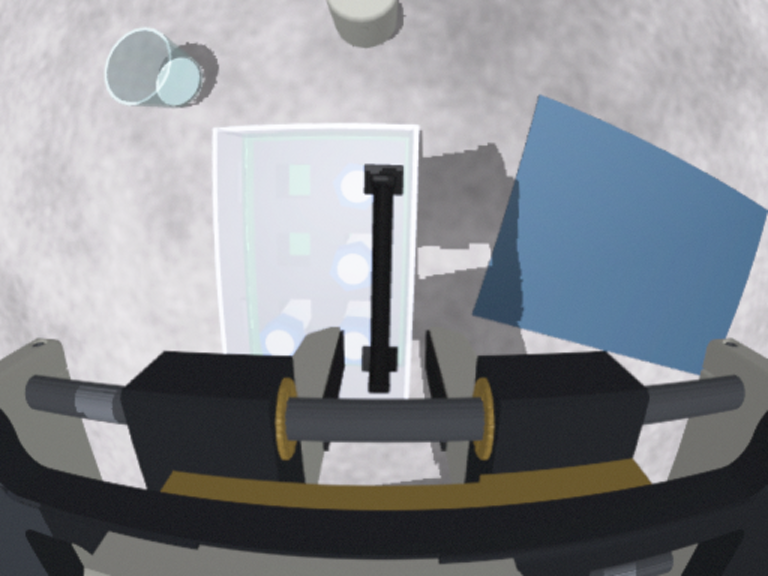

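The lid looks shut. I'll press down on the handle with closed fingers to be sure it has reached its stop.

Call:
carry_out(
  moves=[
    {"x": 20, "y": 0, "z": 0, "roll": 0},
    {"x": 20, "y": 0, "z": 0, "roll": 0},
    {"x": 20, "y": 0, "z": 0, "roll": 0},
    {"x": 8, "y": 0, "z": 0, "roll": 0},
    {"x": 0, "y": 0, "z": 0, "roll": 0},
  ],
  claw=0,
)

```text
clock: 53.38
tool_pos: [0.5119, 0.1392, 0.1791]
orientation: [-0.706, 0.002, 0.708, 0.001]
contact_force: [0.9, -1.6, 0.9]
grip_width: 0.0005
```

Call:
carry_out(
  moves=[
    {"x": 3, "y": 0, "z": 0, "roll": 0},
    {"x": 2, "y": 0, "z": 0, "roll": 0},
  ],
)

```text
clock: 53.62
tool_pos: [0.5125, 0.1393, 0.1752]
orientation: [0.707, -0.001, -0.707, -0.002]
contact_force: [-0.6, -0.8, -0.3]
grip_width: 0.0005
```

Call:
carry_out(
  moves=[
    {"x": 2, "y": 0, "z": 0, "roll": 0},
    {"x": 1, "y": 0, "z": 0, "roll": 0},
  ],
)

```text
clock: 53.88
tool_pos: [0.5123, 0.1393, 0.1719]
orientation: [0.707, -0.001, -0.707, -0.001]
contact_force: [0.2, 0.3, -0.6]
grip_width: 0.0004
```

Call:
carry_out(
  moves=[
    {"x": 2, "y": 0, "z": 0, "roll": 0},
    {"x": 1, "y": 0, "z": 0, "roll": 0},
  ],
)

```text
clock: 54.12
tool_pos: [0.5123, 0.1393, 0.1688]
orientation: [-0.707, 0.001, 0.707, 0.001]
contact_force: [0.0, -0.0, -0.8]
grip_width: 0.0004
```

Call:
carry_out(
  moves=[
    {"x": 1.5, "y": 0, "z": 0, "roll": 0},
    {"x": 0, "y": 0, "z": 0, "roll": 0},
  ],
)

```text
clock: 54.38
tool_pos: [0.5124, 0.1393, 0.1679]
orientation: [0.707, -0.001, -0.707, -0.002]
contact_force: [-2.2, -0.8, 5.8]
grip_width: 0.0008
```

Call:
carry_out(
  moves=[
    {"x": 1.5, "y": 0, "z": 0, "roll": 0},
    {"x": 0, "y": 0, "z": 0, "roll": 0},
  ],
)

```text
clock: 54.62
tool_pos: [0.5126, 0.1393, 0.1677]
orientation: [0.708, -0.001, -0.707, -0.001]
contact_force: [-6.5, -2.4, 18.3]
grip_width: 0.0002
```

Call:
carry_out(
  moves=[
    {"x": -20, "y": 0, "z": 0, "roll": 0},
    {"x": -40, "y": 0, "z": 0, "roll": 0},
    {"x": -40, "y": 0, "z": 0, "roll": 0},
    {"x": -40, "y": 30, "z": 0, "roll": 0},
    {"x": 0, "y": 50, "z": 0, "roll": 0},
    {"x": 0, "y": 50, "z": 20, "roll": 0},
    {"x": 0, "y": 50, "z": 20, "roll": 0},
    {"x": 0, "y": 50, "z": 20, "roll": 0},
    {"x": 0, "y": 50, "z": 20, "roll": 0},
    {"x": 0, "y": 0, "z": 0, "roll": 0},
  ],
)

```text
clock: 55.88
tool_pos: [0.4301, -0.1427, 0.306]
orientation: [0.707, -0.003, -0.707, -0.003]
contact_force: [0.2, 0.5, 0.4]
grip_width: 0.0006
```

```bash
python3 - <<'E'
from h import *
s=save("scene","s40",(240,120,420,345),2.6)
t=save("top","t40",(110,130,400,280),2.7)
E
```

```text
(no output)
```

View pics/s40.png

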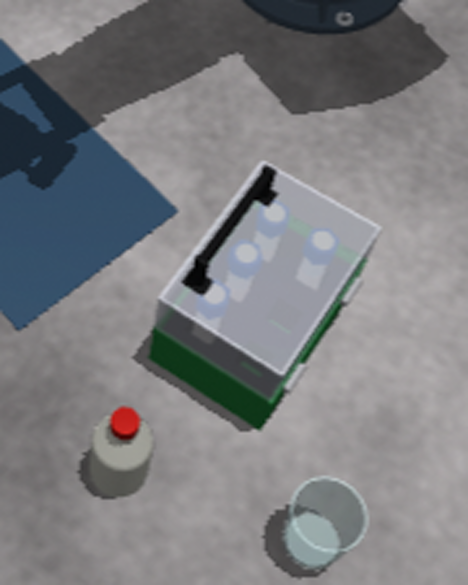

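View pics/t40.png

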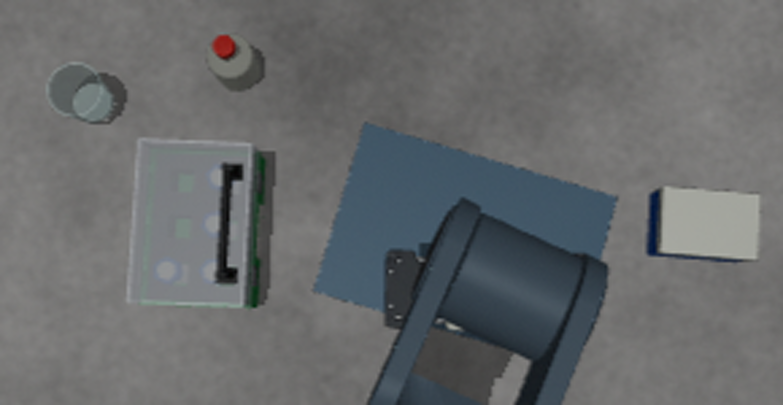

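The lid sits flush on the box, with no gap on its +x side. All four tubes stand inside it, and the bottle, beaker and tip box are where they started. The arm is clear, so I'm handing in.

```bash
python3 - <<'E'
from cell import *
print(sign_off())
E
```

```text
the job is handed in; nothing more can be done
None
```

The job is done and handed in at about 56 s. I folded the lid back to its stop and stood all four tubes that were there cap up in wells of their own: three in the front row and one in the rear. Then I folded the lid shut.

**Last checks**
- **Tubes:** the cap tops measured 126–129 mm against the nominal 132 mm, at the well centres. I took that as fully down, since the reading is only good to a few millimetres.
- **Lid:** it looks flush on the box. Pressing on the handle gave a firm stop (18 N), at the height a shut lid should have.
- **Bench:** the mat is empty, and the bottle, beaker and tip box look unmoved in the pictures.

**What disagreed or went wrong**
- **Fingertip position:** the real fingertips sit about 20–25 mm behind the reported TCP. Because of this, the first grip on the handle slipped off partway through opening. The fingers still pushed the lid to its stop, where the wrist force briefly reached about 98 N (limit 120 N).
- **First try at tube grasping:** it closed on top of the cap for the same reason. The tube was left where it lay, and I regripped it lower.

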